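# Make up two gearbox kits on their spindles

## Robot

A 7-joint arm with a two-finger parallel gripper is mounted at the origin on a cart in front of the work surface, level with it; the furniture and walls round the work are solid. World frame = base frame: x ahead of the robot, y to its left, z up, the work surface at z = 0. Lengths are in m, angles in degrees, forces in N, time in s.
With the tool pointing down it reaches from about 0.4 to 0.925 m from the base axis. Payload 4.1 kg.
Tool frame: the origin (TCP) lies between the finger pads; the fingertips stand 14 mm ahead of it and the grasp point (between the pads) lies 5 mm behind it (ctrl.nose_length is the distance from the TCP to the fingertips, in m); z points along the fingers, y is the line along which they close (so a half turn about z gives the same grasp; the last joint's range is limited). The gripper opens to 85 mm and grips with 20 to 120 N. Pads are 22 mm wide; open, the fingers measure 114 mm over their backs; the gripper's body (76 mm by 85 mm) begins 54 mm behind the grasp point. The pads swing forward as they close: fully open they stand 13 mm farther back than shut.
Start: joints at [71.047, 22.827, 2.584, 88.041, -1.071, 69.15, -2.905], TCP at [0.149, -0.633, 0.245] pointing down, gripper open.
Joint ranges: [-161.44, 161.44], [-28.35, 127.94], [-78.24, 83.42], [0, 140.83], [-78.03, 258.03], [13.02, 114.36], [-168.23, 168.23]. Speed limits (degrees/s): [147.25, 147.25, 180, 180, 180, 180, 180].

## Interface

Orientations are given as a 3x3 rotation matrix whose columns are the frame's x, y, z axes.
In Python, from station import ctrl gives the robot as it stands.
- The arm moves only by the tool jog_arm, never from a script. Its argument "steps" is a list of rows, each an object of numbers: "x", "y", "z": the shift along the tool's x, y, z in m; "rx", "ry", "rz": the turn, a rotation vector about the tool's x, y, z in rad; "grip": the gripper command: -1 is shut, 1 is fully open, values between are in proportion. In form: [{"x": .., "y": .., "z": .., "rx": .., "ry": .., "rz": .., "grip": ..}, ...]. A call has 1 to 8 rows; each row shifts and turns the commanded pose from where the row before left it, along the tool's axes as they then stand; what a row does not reach is not made up. A row lasts 1/8 s, in which the tool goes at most 62.5 mm and 10.7 degrees, less where a joint would pass 70% of its speed; a pose out of reach is approached as far as the arm can. A call with a gripper value outside its range is refused whole. The fingers move at their own pace and stop on an object; the grip force is fixed at half the most. Time passes only in rows, so rows that do not move let the fingers close. It gives the time, the measured TCP pose, the force, the opening and the grip force at its end, in the units of the state.
- ctrl.get_state(): the state, without advancing time (a new reading comes with each control period).
- ctrl.get_image(name): name is "scene" or "top" or "wrist"; returns a dict with "image" (420x560x3 uint8, blue, green, red), "z_map" (420x560 float32, m along the optical axis (not along the pixel's ray), 0 where there is no reading), "fx", "fy", "cx", "cy" (pixels), "xyz" and "attitude" of the camera in the world; the wrist camera has in their place "hand_eye" (4x4, takes a point from camera to tool coordinates, whose origin is the TCP and whose axes are the flange's). Camera axes: x right, y up, looking along -z (the intrinsics and any distortion apply to the point x, -y, -z); pixel columns grow to the right and rows downward; lengths in m; the calibration is good to about 2 mm. A picture is of the moment at which its call begins: read the wrist's pose just before it.
- ctrl.sign_off(): hands the job in; it is judged then, once.
The state is a dict: "time": time; "joint_positions": joint angles; "joint_velocities": joint speeds; "joint_torque": joint torques, N m; "tool_pos": TCP position; "tcp_rot": TCP orientation; "force": force on the tool from outside, world axes, zero at the start; "ft_torque": the same for the moment, N m; "finger_gap": finger opening in m; "grasp_force": force on a finger pad.
Only numpy, scipy, OpenCV 4.12 (cv2) and the standard library are available. Lean on these libraries where they do the work, as an engineer would, in place of code of your own. Each camera call takes 0.05 s, during which the arm holds its last target. There are 200 camera calls.

## Task

Make up the two gearbox kits by threading the loose parts over the rods of the kit spindles, in the order in which they go on the shaft. On the blue spindle: the gear wheel at the bottom with its hub up, then the brass synchro ring down over the gear's hub, then the thrust washer on top; on the red spindle: the ball bearing at the bottom, then the dark spacer sleeve standing on it. Lower the parts rather than drop them, each lying flat and fully down, and leave the tape roll, the oil filter and the grease jar where they are.

Things in the scene. Friction and masses are not known exactly. Their poses are not given: they have to be found in the camera images.
- gear_mid (a point): light grey steel helical gear lying flat: toothed wheel 88 mm across, 18 mm thick (too wide to grip), with a round hub on its upper face, 40 mm in diameter, 10 mm tall, its top edge bevelled (2.5 mm): grip it low on the hub. Bore 23 mm at the hub's top, 30 mm at the underside. 0.46 kg. This point: on the axis, 14 mm above the underside, 4 mm below the toothed face; z up along the axis
- synchro_mid (a point): brass synchro ring lying flat, thin-walled, 60 mm outside diameter (62 mm over the fine teeth of its lower edge), 10 mm high, bore 51 mm, 0.07 kg. It drops over the gear's 40 mm hub and then lies on the toothed wheel's face, level with the hub's top. This point: on its axis, half-way up (5 mm); z along the axis
- washer_mid (a point): plain flat steel thrust washer, 65 mm in diameter, 9 mm thick, bore 29 mm, 0.12 kg. This point: on its axis, half-way up (4.5 mm); z along the axis
- bearing_mid (a point): steel ball bearing lying flat, its balls showing between two races, 68 mm in diameter, 20 mm thick, bore 34 mm, 0.28 kg. This point: on its axis, half-way up (10 mm); z along the axis
- sleeve_mid (a point): dark steel spacer sleeve (a short tube) standing on end, 44 mm in diameter, 28 mm high, bore 30 mm, 0.15 kg. This point: on its axis, half-way up (14 mm); z along the axis
- blue_spindle: kit spindle with a blue base: round base 96 mm in diameter, 12 mm high, fixed to the bench, with a plain upright steel rod of 12 mm diameter in its middle (a 16 mm collar, 2 mm high, round its foot), bullet-nosed, its tip 58 mm above the bench (46 mm above the base). Origin: on the rod's axis at the underside of the base, at bench height; z up along the rod
- red_spindle: kit spindle with a red base, otherwise the same as the blue one: base 96 mm in diameter and 12 mm high, fixed, rod 12 mm in diameter with its tip 58 mm above the bench. Origin: on the rod's axis at the underside of the base; z up along the rod
- tape_roll: roll of black insulating tape lying flat among the stock, 68 mm in diameter, 19 mm high; it belongs to neither kit. Origin: centre of its underside
- oil_filter: black oil filter standing on the bench, 68 mm in diameter, 90 mm high; stays where it is. Origin: centre of its underside
- grease_jar: white grease jar with a green lid, 70 mm in diameter, 71 mm high, standing behind the stock; stays where it is. Origin: centre of its underside
Not all that is in view belongs to the job. Leave any purple look-alike of the part that bears washer_mid alone.

How it is judged (in metres and radians):
At the end, for the whole second after the job is handed in: Each part is on its own rod (axes within 13 mm), flat within 0.1 rad, at rest, within 3 mm of its height in the stack. Blue, from the base up: gear (hub up), synchro ring round the hub on the gear's face, washer on hub and ring. Red: bearing on the base, sleeve on the bearing (horizontal distance between each of gear_mid, synchro_mid, washer_mid and blue_spindle below 0.013 m and z of gear_mid in the frame of blue_spindle between 0.023 and 0.029 m and angle between gear_mid's own z axis and vertical below 0.1 rad and linear speed of each of gear, synchro, washer, bearing, sleeve below 0.02 m/s and z of synchro_mid in the frame of blue_spindle between 0.032 and 0.038 m and angle between the z axis of each of synchro_mid, washer_mid and the z axis of blue_spindle, either way round below 0.1 rad and z of washer_mid in the frame of blue_spindle between 0.0415 and 0.0475 m and horizontal distance between each of bearing_mid, sleeve_mid and red_spindle below 0.013 m and z of bearing_mid in the frame of red_spindle between 0.019 and 0.025 m and angle between the z axis of each of bearing_mid, sleeve_mid and the z axis of red_spindle, either way round below 0.1 rad and z of sleeve_mid in the frame of red_spindle between 0.043 and 0.049 m); the robot touches nothing.
It fails at once if the tape roll is pushed more than 25 mm from its place or knocked over (distance of tape_roll from where it was at the start of the episode above 0.025 m or angle between tape_roll's own z axis and vertical above 0.4 rad).
It fails at once if the oil filter is pushed more than 25 mm from its place or knocked over (distance of oil_filter from where it was at the start of the episode above 0.025 m or angle between oil_filter's own z axis and vertical above 0.4 rad).
It fails at once if the grease jar is pushed more than 25 mm from its place or knocked over (distance of grease_jar from where it was at the start of the episode above 0.025 m or angle between grease_jar's own z axis and vertical above 0.4 rad).
It fails at once if a part is dropped (it falls faster than 0.8 m/s, out of the fingers) ((linear speed of gear above 0.8 m/s and contact force between the fingers and gear below 0.05 N) or (linear speed of synchro above 0.8 m/s and contact force between the fingers and synchro below 0.05 N) or (linear speed of washer above 0.8 m/s and contact force between the fingers and washer below 0.05 N) or (linear speed of bearing above 0.8 m/s and contact force between the fingers and bearing below 0.05 N) or (linear speed of sleeve above 0.8 m/s and contact force between the fingers and sleeve below 0.05 N)).
It also fails if it takes over 136 s, if anything falls off the work surface, if the arm or the gripper's body presses on something with over 40 N, if the wrist force passes 120 N, or if a joint passes its speed limit or range.

## Working session

There is one attempt and no reset: what is moved stays moved. The work goes in short steps, Python scripts to look and compute and a tool call to move; the robot and the scene stay as the last step left them, time stands still between calls to the robot, and variables do not carry over. Pictures are saved under pics/ and viewed, at most 14 in all, crops included, and the job is handed in when it is done.

Besides the shell and the picture viewer there is one more tool, called after "Call:" as a command line: name --argument value ..., lists and objects as JSON in quotes. jog_arm: Moves the arm, as the interface text tells. Its arguments: {"type":"object","properties":{"steps":{"type":"array","items":{"type":"object","properties":{"x":{"type":"number"},"y":{"type":"number"},"z":{"type":"number"},"rx":{"type":"number"},"ry":{"type":"number"},"rz":{"type":"number"},"grip":{"type":"number"}}}}},"required":["steps"]}

```bash
mkdir -p pics; ls; cat > h.py <<'E'
import numpy as np, cv2
from station import ctrl
def save(name,fn):
    s=ctrl.get_state(); d=ctrl.get_image(name); cv2.imwrite(f'pics/{fn}.png',d['image'])
    d['s']=s; np.savez(f'pics/{fn}.npz',**{k:v for k,v in d.items() if k!='s'},tp=s['tool_pos'],tr=s['tcp_rot']); return d
def load(fn): return dict(np.load(f'pics/{fn}.npz',allow_pickle=True))
E
python3 - <<'E'
from h import *
for n in ('top','scene'):
    d=save(n,n+'0'); print(n,d['fx'],d['fy'],d['cx'],d['cy'],d['xyz'],d['attitude'],d.keys())
s=ctrl.get_state(); print(s)
E
```

```text
pics
top 479.1534663547635 479.1534663547635 279.5752055276182 217.24723706907722 [0.29054072 0.01542219 1.41226399] [[-0.00891273  0.98247513 -0.18618053]
 [-0.99992042 -0.00709419  0.01043158]
 [ 0.00892796  0.18625868  0.98246017]] dict_keys(['image', 'z_map', 'fx', 'fy', 'cx', 'cy', 'xyz', 'attitude', 's'])
scene 486.32130027842777 486.32130027842777 275.67225123031534 209.16128592491486 [-0.17341211  0.73836432  0.70929273] [[-0.71717749  0.36775883 -0.5919543 ]
 [-0.69676337 -0.39462334  0.59899351]
 [-0.01331383  0.84203673  0.53925586]] dict_keys(['image', 'z_map', 'fx', 'fy', 'cx', 'cy', 'xyz', 'attitude', 's'])
{'time': 0.1, 'joint_positions': array([71.04812861, 22.86879778,  2.5798772 , 88.109323  , -1.06937368,
       69.150908  , -2.90456416]), 'joint_velocities': array([-0.0315185 , -0.08407765,  0.04659733, -0.15875655, -0.00456455,
        0.06279479, -0.02938854]), 'joint_torque': array([ 3.51675255e-03, -4.76260865e+01,  1.37012545e+00, -2.54948884e+01,
        1.20400364e-02,  5.06504221e-03,  1.26762345e-05]), 'tool_pos': array([ 0.14919491, -0.63206058,  0.2443362 ]), 'tcp_rot': array([[ 9.73228980e-01,  2.29836956e-01, -5.71823454e-04],
       [ 2.29837614e-01, -9.73227437e-01,  1.73994908e-03],
       [-1.56609674e-04, -1.82479541e-03, -9.99998323e-01]]), 'force': array([-0.31143028,  0.15397647, -0.29925673]), 'ft_torque': array([-0.01647492, -0.00358157,  0.00586254]), 'grasp_force': 0.0, 'finger_gap': 0.08585520128001281}
```

View pics/top0.png

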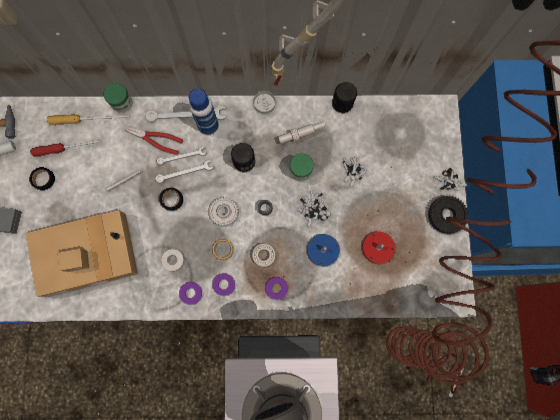

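View pics/scene0.png

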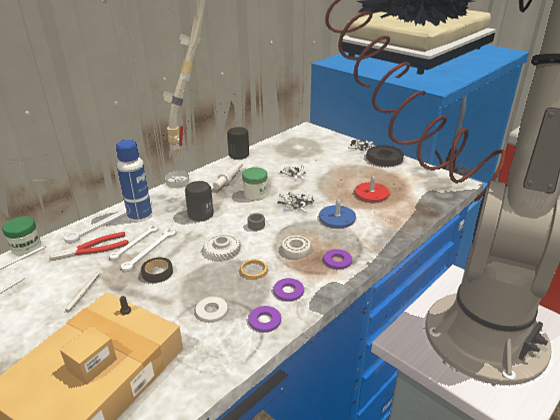

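The top view shows washer (172,260), ring (222,250), bearing (263,255), gear (223,211), sleeve (264,207), blue spindle (323,250), red spindle (379,248), tape roll (171,199), filter (243,157) and jar (301,165). The purple rings are decoys.

```bash
cat >> h.py <<'E'
def cam(d):
    if 'hand_eye' in d:
        T=np.eye(4);T[:3,:3]=d['tr'];T[:3,3]=d['tp'];T=T@d['hand_eye'];return T[:3,:3],T[:3,3]
    return d['attitude'],d['xyz']
def cloud(d):
    R,t=cam(d);h,w=d['z_map'].shape;u,v=np.meshgrid(np.arange(w),np.arange(h));z=d['z_map']
    P=np.stack([(u-d['cx'])/d['fx']*z,-(v-d['cy'])/d['fy']*z,-z],-1);return P@R.T+t
def plane(d,uv,z):
    R,t=cam(d);uv=np.atleast_2d(uv);r=np.stack([(uv[:,0]-d['cx'])/d['fx'],-(uv[:,1]-d['cy'])/d['fy'],-np.ones(len(uv))],-1)@R.T
    return t+r*((z-t[2])/r[:,2])[:,None]
def proj(d,p):
    R,t=cam(d);q=(np.asarray(p)-t)@R;return q[0]/-q[2]*d['fx']+d['cx'],-q[1]/-q[2]*d['fy']+d['cy']
E
python3 - <<'E'
from h import *
S=dict(washer=(172,260,.009),ring=(222,250,.01),bearing=(263,255,.02),gear=(223,211,.018),sleeve=(264,207,.028),blue=(323,250,.012),red=(379,248,.012),tape=(171,199,.019),filt=(243,157,.09),jar=(301,165,.071))
d=load('top0');C=cloud(d);e=load('scene0');E=cloud(e)
print('bench z',np.median(C[230:235,195:205,2]),np.median(E[270:280,200:230,2]))
for k,(u,v,h) in S.items():
    p=plane(d,(u,v),h)[0]; out=[]
    for X in (C,E):
        r=np.hypot(X[...,0]-p[0],X[...,1]-p[1]);m=(r<.056)&(X[...,2]>h*.55)&(X[...,2]<h+.015)
        q=X[m]; 
        if len(q)<10: out.append(None);continue
        c,rad=cv2.minEnclosingCircle((q[:,:2]*1000).astype(np.float32));out.append((np.round(c,1),round(rad,1),len(q),round(float(np.percentile(q[:,2],90))*1000,1)))
    print(k,np.round(p[:2]*1000),*out)
E
```

```text
bench z -0.0002052081725864019 0.00020809181474362726
washer [431. 316.] (array([433.2, 316.8]), 54.6, 367, 13.0) (array([430.8, 321.7]), 38.3, 515, 10.8)
ring [460. 171.] (array([459.6, 172.4]), 54.0, 137, 13.6) (array([459., 168.]), 34.5, 170, 11.3)
bearing [443.  50.] (array([443.7,  49.7]), 34.3, 316, 24.4) (array([442.8,  49.8]), 36.9, 409, 21.3)
gear [575. 168.] (array([574.8, 167.4]), 44.3, 572, 25.2) (array([572.8, 166.3]), 46.2, 675, 25.9)
sleeve [584.  46.] (array([583.9,  43.6]), 22.4, 107, 32.3) (array([583.3,  45.9]), 24.2, 179, 29.0)
blue [ 457. -126.] (array([ 454.4, -126.1]), 51.1, 794, 16.2) (array([ 454.7, -124.8]), 50.6, 593, 14.1)
red [ 462. -291.] (array([ 460. , -293.1]), 53.5, 791, 16.4) (array([ 462.5, -288. ]), 49.0, 487, 14.5)
tape [612. 323.] (array([613.5, 325.7]), 34.9, 233, 22.7) (array([613.9, 327.3]), 36.5, 388, 20.8)
filt [718. 105.] (array([730.9, 108.9]), 34.6, 476, 92.9) (array([728.1, 109.5]), 34.7, 581, 90.4)
jar [699. -63.] (array([701.3, -62.8]), 36.3, 472, 74.6) (array([700.3, -59.4]), 36.8, 463, 72.5)
```

Call:
jog_arm --steps '[{"rz":0.116,"grip":1},{"rz":0.116},{"x":0.04,"y":-0.045},{"x":0.04,"y":-0.045},{"x":0.04,"y":-0.045},{"x":0.04,"y":-0.045},{"x":0.04,"y":-0.045},{"x":0.04,"y":-0.045}]'

```text
$.steps[0]: bad value
```

Call:
jog_arm --steps '[{"x":0.036,"y":-0.036},{"x":0.036,"y":-0.036},{"x":0},{"x":0}]'

```text
$.steps[0]: bad value
```

```bash
python3 - <<'E'
from h import *
d=save('wrist','w0');print(np.round(d['hand_eye'],4),d['fx'],d['cx'],d['cy'],ctrl.nose_length)
s=d['s'];print(s['tool_pos'],s['tcp_rot'],s['joint_positions'],s['force'],s['time'])
E
```

```text
[[ 6.000e-04  9.545e-01  2.981e-01  7.640e-02]
 [ 1.000e+00 -3.000e-04 -1.000e-03  1.000e-04]
 [-8.000e-04  2.981e-01 -9.545e-01 -1.280e-01]
 [ 0.000e+00  0.000e+00  0.000e+00  1.000e+00]] 292.54306460018455 281.28896373613844 210.52645176043907 0.014
[ 0.14919491 -0.63206058  0.2443362 ] [[ 9.73228980e-01  2.29836956e-01 -5.71823454e-04]
 [ 2.29837614e-01 -9.73227437e-01  1.73994908e-03]
 [-1.56609674e-04 -1.82479541e-03 -9.99998323e-01]] [71.04812861 22.86879778  2.5798772  88.109323   -1.06937368 69.150908
 -2.90456416] [-0.31143028  0.15397647 -0.29925673] 0.1
```

View pics/w0.png

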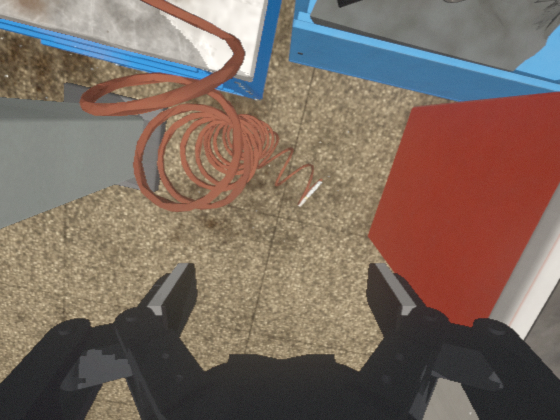

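The wrist view shows both open fingers near (180,290) and (385,290), over the floor beside the bench. The move was refused, so every key seems to be required in each row.

Call:
jog_arm --steps '[{"x":0,"y":0,"z":0,"rx":0,"ry":0,"rz":0.116,"grip":1},{"x":0,"y":0,"z":0,"rx":0,"ry":0,"rz":0.116,"grip":1},{"x":0.04,"y":-0.045,"z":0,"rx":0,"ry":0,"rz":0,"grip":1},{"x":0.04,"y":-0.045,"z":0,"rx":0,"ry":0,"rz":0,"grip":1},{"x":0.04,"y":-0.045,"z":0,"rx":0,"ry":0,"rz":0,"grip":1},{"x":0.04,"y":-0.045,"z":0,"rx":0,"ry":0,"rz":0,"grip":1},{"x":0.04,"y":-0.045,"z":0,"rx":0,"ry":0,"rz":0,"grip":1},{"x":0.04,"y":-0.045,"z":0,"rx":0,"ry":0,"rz":0,"grip":1}]'

```text
time: 1.15
tool_pos: [0.3903, -0.361, 0.2452]
tcp_rot: [[1.0, -0.0, -0.0], [-0.0, -1.0, -0.0], [0.0, 0.0, -1.0]]
force: [0.3, -1.1, -0.1]
finger_gap: 0.0853
grasp_force: 0.0
```

Call:
jog_arm --steps '[{"x":0.03,"y":-0.036,"z":0,"rx":0,"ry":0,"rz":0,"grip":1},{"x":0.02,"y":-0.036,"z":0,"rx":0,"ry":0,"rz":0,"grip":1},{"x":0,"y":0,"z":0,"rx":0,"ry":0,"rz":0,"grip":1},{"x":0,"y":0,"z":0,"rx":0,"ry":0,"rz":0,"grip":1}]'

```text
time: 1.65
tool_pos: [0.4388, -0.2913, 0.2451]
tcp_rot: [[1.0, -0.001, -0.001], [-0.001, -1.0, -0.001], [-0.001, 0.001, -1.0]]
force: [-0.3, -0.4, 0.4]
finger_gap: 0.0856
grasp_force: 0.0
```

```bash
python3 - <<'E'
from h import *
d=save('wrist','w1');s=d['s'];print(s['tool_pos'],s['tcp_rot'],s['joint_positions'],s['force'],s['time'])
E
```

```text
[ 0.43877357 -0.29134879  0.24511587] [[ 9.99999441e-01 -6.84791070e-04 -8.05369543e-04]
 [-6.85288440e-04 -9.99999575e-01 -6.17452940e-04]
 [-8.04946374e-04  6.18004505e-04 -9.99999485e-01]] [ 36.81165796  10.43074869  -9.01662308 104.61070862   1.85059618
  65.12026722 -62.87709323] [-0.3365837  -0.36038665  0.42605892] 1.65
```

View pics/w1.png

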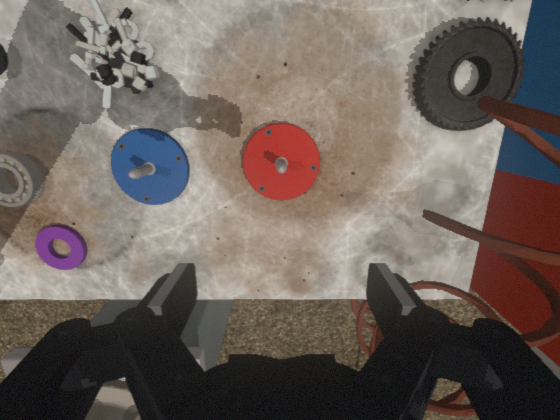

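The wrist view shows the red base at (281,161) with its rod tip at (281,165), and the blue base at (150,166). Both are fully in view.

Call:
jog_arm --steps '[{"x":0.003,"y":-0.059,"z":0,"rx":0,"ry":0,"rz":0,"grip":1},{"x":0.003,"y":-0.059,"z":0,"rx":0,"ry":0,"rz":0,"grip":1},{"x":0.003,"y":-0.059,"z":0,"rx":0,"ry":0,"rz":0,"grip":1},{"x":0.003,"y":-0.059,"z":0,"rx":0,"ry":0,"rz":0,"grip":1},{"x":0.003,"y":-0.059,"z":0,"rx":0,"ry":0,"rz":0,"grip":1},{"x":0.003,"y":-0.059,"z":0,"rx":0,"ry":0,"rz":0,"grip":1},{"x":0.003,"y":-0.059,"z":0,"rx":0,"ry":0,"rz":0,"grip":1},{"x":0,"y":0,"z":0,"rx":0,"ry":0,"rz":0,"grip":1}]'

```text
time: 2.7
tool_pos: [0.4605, 0.1262, 0.2457]
tcp_rot: [[1.0, 0.006, 0.001], [0.006, -1.0, 0.002], [0.001, -0.002, -1.0]]
force: [-0.1, -0.5, 0.1]
finger_gap: 0.0858
grasp_force: 0.0
```

Call:
jog_arm --steps '[{"x":0,"y":0,"z":0,"rx":0,"ry":0,"rz":0,"grip":1},{"x":0,"y":0,"z":0,"rx":0,"ry":0,"rz":0,"grip":1}]'

```text
time: 2.95
tool_pos: [0.4608, 0.1199, 0.245]
tcp_rot: [[1.0, -0.004, -0.0], [-0.004, -1.0, -0.001], [-0.0, 0.001, -1.0]]
force: [0.4, -0.3, 0.8]
finger_gap: 0.0854
grasp_force: 0.0
```

```bash
python3 - <<'E'
from h import *
d=save('wrist','w2');s=d['s'];print(s['tool_pos'],s['joint_positions'],s['force'],s['time'])
d=load('w1');hsv=cv2.cvtColor(d['image'],cv2.COLOR_BGR2HSV)
for n,lo,hi,c in (('red',(0,150,60),(8,255,255),(281,161)),('blue',(100,140,50),(120,255,255),(150,166))):
    m=cv2.inRange(hsv,lo,hi);M=np.zeros_like(m);cv2.circle(M,c,55,255,-1);m&=M
    q=cv2.findContours(m,cv2.RETR_EXTERNAL,cv2.CHAIN_APPROX_NONE)[0];q=max(q,key=cv2.contourArea)[:,0]
    p=plane(d,cv2.convexHull(q)[:,0].astype(float),.012)[:,:2]*1000
    c,r=cv2.minEnclosingCircle(p.astype(np.float32));e=cv2.fitEllipse(p.astype(np.float32))
    C=cloud(d);k=(abs(C[...,0]*1000-c[0])<25)&(abs(C[...,1]*1000-c[1])<25)&(C[...,2]>.045)&(C[...,2]<.065)
    print(n,c,r,e,'rod',C[k].mean(0)*1000,k.sum())
d=load('w2');C=cloud(d)
S=dict(washer=(431,318,.009,34),ring=(459,170,.01,32),bearing=(443,50,.02,36),gear=(574,167,.018,46),hub=(574,167,.028,22),sleeve=(584,45,.028,24))
for n,(x,y,h,r0) in S.items():
    k=(np.hypot(C[...,0]*1000-x,C[...,1]*1000-y)<r0+9)&(C[...,2]>(h*.6 if n!='hub' else .0235))&(C[...,2]<h+.01)
    q=C[k]; 
    if len(q)<20: print(n,len(q));continue
    c,r=cv2.minEnclosingCircle((q[:,:2]*1000).astype(np.float32))
    cc=cv2.convexHull((q[:,:2]*1000).astype(np.float32));e=cv2.fitEllipse(cc)
    print(n,np.round(c,1),round(r,1),'ell',np.round(e[0],1),np.round(e[1],1),len(q),np.percentile(q[:,2],80)*1000)
E
```

```text
[0.46075786 0.11991908 0.2450441 ] [   8.54403514    6.17081245  -30.32176974  110.26323704    3.49459086
   64.4868592  -113.3888447 ] [ 0.42127994 -0.3236337   0.8120299 ] 2.95
red (463.8750305175781, -291.3163757324219) 47.22943878173828 ((464.0790100097656, -291.3905334472656), (93.41246795654297, 94.15618133544922), 134.25599670410156) rod [ 464.85843266 -291.56688849   52.95159966] 95
blue (460.0306701660156, -127.68766784667969) 46.190486907958984 ((466.8270263671875, -122.14640808105469), (67.6690444946289, 93.63098907470703), 33.500831604003906) rod [ 458.25324303 -130.11509899   52.00339213] 112
washer [432.5 315.3] 33.2 ell [432.6 315.4] [64.2 65.8] 1549 8.892905333254031
ring [462.4 168.6] 31.1 ell [462.5 168.7] [59.9 60.5] 529 9.819136293436248
bearing [443.6  47.8] 34.1 ell [443.6  47.9] [67.4 68. ] 1777 19.763823250810532
gear [574.1 166.3] 44.0 ell [574.1 166.2] [87.  87.5] 4345 17.958500140076676
hub [574.  166.4] 19.8 ell [574.1 166.3] [38.8 39.1] 561 27.73346771060542
sleeve [584.7  43.1] 22.0 ell [584.7  43.3] [43.2 43.4] 870 27.891482412305333
```

View pics/w2.png

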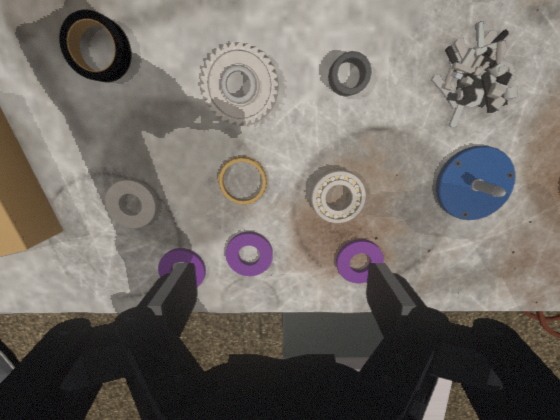

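The wrist view shows gear (238,83), sleeve (350,73), ring (242,181), bearing (338,196), washer (130,204) and blue spindle (475,183). The depth circles match the known sizes. Going to the gear.

Call:
jog_arm --steps '[{"x":0.038,"y":-0.0155,"z":0.04,"rx":0,"ry":0,"rz":0,"grip":0.45},{"x":0.038,"y":-0.0155,"z":0.04,"rx":0,"ry":0,"rz":0,"grip":0.45},{"x":0.037,"y":-0.0155,"z":0.04,"rx":0,"ry":0,"rz":0,"grip":0.45},{"x":0,"y":0,"z":0.04,"rx":0,"ry":0,"rz":0,"grip":0.45},{"x":0,"y":0,"z":0,"rx":0,"ry":0,"rz":0,"grip":0.45},{"x":0,"y":0,"z":0,"rx":0,"ry":0,"rz":0,"grip":0.45},{"x":0,"y":0,"z":0,"rx":0,"ry":0,"rz":0,"grip":0.45}]'

```text
time: 3.88
tool_pos: [0.5747, 0.1688, 0.0876]
tcp_rot: [[1.0, -0.001, 0.004], [-0.001, -1.0, 0.001], [0.004, -0.001, -1.0]]
force: [-0.1, -0.1, -0.2]
finger_gap: 0.0621
grasp_force: 0.0
```

```bash
python3 - <<'E'
from h import *
d=save('wrist','w3');s=d['s'];print(s['tool_pos'],s['force'],s['time'],s['finger_gap'])
C=cloud(d);k=(np.hypot(C[...,0]-.574,C[...,1]-.166)<.025)&(C[...,2]>.0235)&(C[...,2]<.035)
q=(C[k][:,:2]*1000).astype(np.float32);print(len(q),cv2.minEnclosingCircle(q),cv2.fitEllipse(cv2.convexHull(q)))
# finger tips: cloud in tool frame
T=(C-s['tool_pos'])@s['tcp_rot'];k=(d['z_map']>0)&(abs(T[...,0])<.02)&(abs(T[...,1])<.06)&(T[...,2]<.018)
q=T[k];print('tips',np.percentile(q[:,2],[90,99,100]),q[q[:,2]>-.005][:,1].min() if len(q) else 0,len(q))
for f,c in (('w1',None),('w2',None)):
    d=load(f);C=cloud(d);k=(np.hypot(C[...,0]-.459,C[...,1]+.127)<.06)&(C[...,2]>.009)&(C[...,2]<.015);q=(C[k][:,:2]*1000).astype(np.float32)
    print(f,cv2.minEnclosingCircle(q),cv2.fitEllipse(cv2.convexHull(q)))
E
```

```text
[0.57473668 0.16876258 0.08759686] [-0.12108331 -0.08110582 -0.23938186] 3.875 0.062071125497373286Traceback (most recent call last):
  File "<stdin>", line 3, in <module>
  File "h.py", line 12, in cloud
    R,t=cam(d);h,w=d['z_map'].shape;u,v=np.meshgrid(np.arange(w),np.arange(h));z=d['z_map']
        ~~~^^^
  File "h.py", line 9, in cam
    T=np.eye(4);T[:3,:3]=d['tr'];T[:3,3]=d['tp'];T=T@d['hand_eye'];return T[:3,:3],T[:3,3]
                         ~^^^^^^
KeyError: 'tr'
```

View pics/w3.png

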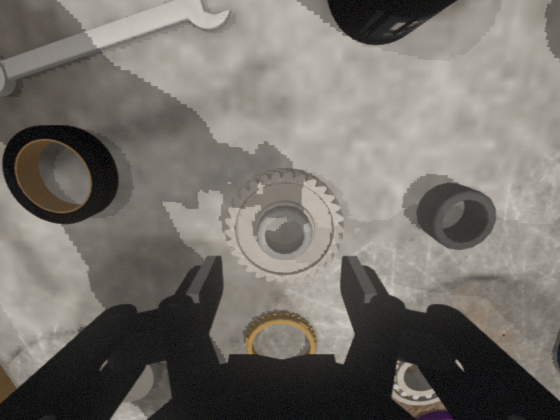

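The wrist view shows the gear's hub at (285,232), between and ahead of the open fingers at (210,290) and (352,290). I'll fix the helper and re-measure.

```bash
sed -i "s/d\['s'\]=s; np/d['s']=s; d['tp']=s['tool_pos']; d['tr']=s['tcp_rot']; np/; s/if k!='s'},tp=s\['tool_pos'\],tr=s\['tcp_rot'\])/if k!='s'})/" h.py; cat >> h.py <<'E'
def circ(C,x,y,r,z0,z1):
    k=(np.hypot(C[...,0]-x,C[...,1]-y)<r)&(C[...,2]>z0)&(C[...,2]<z1);q=(C[k][:,:2]*1000).astype(np.float32)
    c,rr=cv2.minEnclosingCircle(q);e=cv2.fitEllipse(cv2.convexHull(q))
    return len(q),np.round(c,1),round(rr,1),'ell',np.round(e[0],1),np.round(e[1],1),'zmed',round(float(np.median(C[k][:,2]))*1000,1)
E
python3 - <<'E'
from h import *
d=load('w3');C=cloud(d);print('hub',*circ(C,.574,.166,.025,.0235,.035));print('gear',*circ(C,.574,.166,.055,.014,.022))
T=(C-d['tp'])@d['tr'];k=(d['z_map']>0)&(abs(T[...,0])<.02)&(abs(T[...,1])<.06)&(T[...,2]<.03)
q=T[k];print('tips',np.round(np.percentile(q[:,2],[50,90,99,100]),4) if len(q) else 0,len(q))
for f in ('w1','w2'): print(f,*circ(cloud(load(f)),.459,-.127,.06,.009,.015))
print(*circ(cloud(load('w1')),.464,-.291,.06,.009,.015))
E
```

```text
hub 1247 [574.5 166.8] 20.0 ell [574.6 166.5] [39.  39.6] zmed 26.8
gear 7355 [574.5 166.5] 43.7 ell [574.5 166.5] [86.6 87.1] zmed 15.8
tips [-0.0627 -0.0331  0.0006  0.0099] 40719
w1 4375 [ 457.7 -128.3] 47.9 ell [ 457.7 -128.1] [94.9 95.2] zmed 11.3
w2 4098 [ 458.1 -127.3] 48.2 ell [ 457.9 -127.1] [95.2 95.4] zmed 11.6
4535 [ 463.7 -291.7] 47.8 ell [ 463.8 -291.6] [94.8 95.1] zmed 11.4
```

Call:
jog_arm --steps '[{"x":0,"y":0.002,"z":0.02,"rx":0,"ry":0,"rz":0,"grip":0.45},{"x":0,"y":0,"z":0.02,"rx":0,"ry":0,"rz":0,"grip":0.45},{"x":0,"y":0,"z":0.01,"rx":0,"ry":0,"rz":0,"grip":0.45},{"x":0,"y":0,"z":0,"rx":0,"ry":0,"rz":0,"grip":0.45},{"x":0,"y":0,"z":0,"rx":0,"ry":0,"rz":0,"grip":0.45},{"x":0,"y":0,"z":0,"rx":0,"ry":0,"rz":0,"grip":0.45}]'

```text
time: 4.68
tool_pos: [0.574, 0.1671, 0.0359]
tcp_rot: [[1.0, -0.0, 0.001], [-0.0, -1.0, 0.0], [0.001, -0.0, -1.0]]
force: [0.2, -0.1, -0.9]
finger_gap: 0.0617
grasp_force: 0.0
```

Call:
jog_arm --steps '[{"x":0,"y":0,"z":0.004,"rx":0,"ry":0,"rz":0,"grip":0.45},{"x":0,"y":0,"z":0,"rx":0,"ry":0,"rz":0,"grip":0.0},{"x":0,"y":0,"z":0,"rx":0,"ry":0,"rz":0,"grip":-1},{"x":0,"y":0,"z":0,"rx":0,"ry":0,"rz":0,"grip":-1},{"x":0,"y":0,"z":0,"rx":0,"ry":0,"rz":0,"grip":-1},{"x":0,"y":0,"z":0,"rx":0,"ry":0,"rz":0,"grip":-1},{"x":0,"y":0,"z":0,"rx":0,"ry":0,"rz":0,"grip":-1},{"x":0,"y":0,"z":0,"rx":0,"ry":0,"rz":0,"grip":-1}]'

```text
time: 5.68
tool_pos: [0.5734, 0.1669, 0.0317]
tcp_rot: [[1.0, -0.0, -0.0], [-0.0, -1.0, -0.0], [-0.0, 0.0, -1.0]]
force: [-2.2, -0.1, 5.8]
finger_gap: 0.0372
grasp_force: 60.0
```

Call:
jog_arm --steps '[{"x":0,"y":0,"z":-0.005,"rx":0,"ry":0,"rz":0,"grip":-1},{"x":0,"y":0,"z":-0.005,"rx":0,"ry":0,"rz":0,"grip":-1},{"x":0,"y":0,"z":0,"rx":0,"ry":0,"rz":0,"grip":-1},{"x":0,"y":0,"z":0,"rx":0,"ry":0,"rz":0,"grip":-1}]'

```text
time: 6.18
tool_pos: [0.5732, 0.1666, 0.0409]
tcp_rot: [[1.0, -0.0, -0.001], [-0.0, -1.0, -0.0], [-0.001, 0.0, -1.0]]
force: [-0.6, -0.4, -4.9]
finger_gap: 0.0372
grasp_force: 60.6
```

```bash
python3 - <<'E'
from h import *
d=save('wrist','w4');s=d['s'];print(s['tool_pos'],s['force'],s['finger_gap'])
C=cloud(d);print('gear',*circ(C,.574,.166,.055,.02,.033))
k=(np.hypot(C[...,0]-.574,C[...,1]-.166)<.043)&(np.hypot(C[...,0]-.574,C[...,1]-.166)>.026)&(C[...,2]<.036);P=C[k];A=np.c_[P[:,:2],np.ones(len(P))];print(np.linalg.lstsq(A,P[:,2],rcond=None)[0])
E
```

```text
[0.57323925 0.16658714 0.04092622] [-0.61088824 -0.36322859 -4.91024621] 0.03720356727421789
gear 10640 [574.5 166.4] 43.9 ell [574.6 166.1] [86.9 87.5] zmed 25.0
[-0.04963371 -0.0197433   0.05623418]
```

View pics/w4.png

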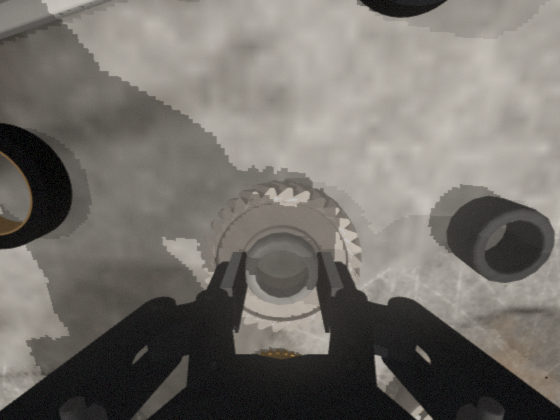

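The wrist view shows the gear gripped by its hub at (280,268), lifted clear and level. Carrying it to blue.

Call:
jog_arm --steps '[{"x":0,"y":0,"z":-0.02,"rx":0,"ry":0,"rz":0,"grip":-1},{"x":0,"y":0,"z":-0.04,"rx":0,"ry":0,"rz":0,"grip":-1},{"x":-0.008,"y":0.02,"z":-0.03,"rx":0,"ry":0,"rz":0,"grip":-1},{"x":-0.0165,"y":0.044,"z":0,"rx":0,"ry":0,"rz":0,"grip":-1},{"x":-0.019,"y":0.05,"z":0,"rx":0,"ry":0,"rz":0,"grip":-1},{"x":-0.019,"y":0.05,"z":0,"rx":0,"ry":0,"rz":0,"grip":-1},{"x":-0.019,"y":0.05,"z":0,"rx":0,"ry":0,"rz":0,"grip":-1},{"x":-0.019,"y":0.05,"z":0,"rx":0,"ry":0,"rz":0,"grip":-1}]'

```text
time: 7.22
tool_pos: [0.4728, -0.0986, 0.1329]
tcp_rot: [[1.0, 0.001, 0.003], [0.001, -1.0, -0.001], [0.003, 0.001, -1.0]]
force: [-0.0, -0.5, -5.1]
finger_gap: 0.037
grasp_force: 61.4
```

Call:
jog_arm --steps '[{"x":-0.016,"y":0.03,"z":0,"rx":0,"ry":0,"rz":0,"grip":-1},{"x":0,"y":0,"z":0,"rx":0,"ry":0,"rz":0,"grip":-1},{"x":0,"y":0,"z":0,"rx":0,"ry":0,"rz":0,"grip":-1},{"x":0,"y":0,"z":0,"rx":0,"ry":0,"rz":0,"grip":-1}]'

```text
time: 7.72
tool_pos: [0.4578, -0.1259, 0.1319]
tcp_rot: [[1.0, 0.002, 0.001], [0.002, -1.0, 0.0], [0.001, -0.0, -1.0]]
force: [0.8, 0.2, -5.8]
finger_gap: 0.0369
grasp_force: 61.5
```

```bash
python3 - <<'E'
from h import *
d=save('wrist','w5');s=d['s'];print(s['tool_pos'],s['force'],s['finger_gap'])
C=cloud(d);p=s['tool_pos'];z=p[2]-.0137
print('gear',*circ(C,p[0],p[1],.055,z-.006,z+.004)); print('base',*circ(C,.458,-.128,.06,.009,.015))
k=(np.hypot(C[...,0]-.458,C[...,1]+.128)<.01)&(C[...,2]>.05)&(C[...,2]<.065);print('rodtip',k.sum(),C[k].mean(0) if k.any() else 0)
E
```

```text
[ 0.45783272 -0.12585665  0.13193218] [ 0.79810688  0.23697913 -5.76220883] 0.03694768620395407
gear 10270 [ 459.  -126.1] 44.0 ell [ 459.2 -126.2] [87.2 87.5] zmed 116.0
base 2409 [ 457.9 -127.5] 47.7 ell [ 457.9 -127.4] [94.6 94.9] zmed 11.4
rodtip 0 0
```

Call:
jog_arm --steps '[{"x":-0.001,"y":0.0015,"z":0.015,"rx":0,"ry":0,"rz":0,"grip":-1},{"x":0,"y":0,"z":0.02,"rx":0,"ry":0,"rz":0,"grip":-1},{"x":0,"y":0,"z":0.02,"rx":0,"ry":0,"rz":0,"grip":-1},{"x":0,"y":0,"z":0.015,"rx":0,"ry":0,"rz":0,"grip":-1},{"x":0,"y":0,"z":0.008,"rx":0,"ry":0,"rz":0,"grip":-1},{"x":0,"y":0,"z":0.004,"rx":0,"ry":0,"rz":0,"grip":-1},{"x":0,"y":0,"z":0,"rx":0,"ry":0,"rz":0,"grip":-1},{"x":0,"y":0,"z":0,"rx":0,"ry":0,"rz":0,"grip":-1}]'

```text
time: 8.78
tool_pos: [0.4565, -0.1288, 0.0498]
tcp_rot: [[1.0, -0.0, 0.001], [-0.0, -1.0, -0.0], [0.001, 0.0, -1.0]]
force: [-0.4, 0.0, -4.5]
finger_gap: 0.0371
grasp_force: 61.4
```

Call:
jog_arm --steps '[{"x":0,"y":-0.001,"z":0.003,"rx":0,"ry":0,"rz":0,"grip":-1},{"x":0,"y":0,"z":0.002,"rx":0,"ry":0,"rz":0,"grip":-1},{"x":0,"y":0,"z":0.001,"rx":0,"ry":0,"rz":0,"grip":-1},{"x":0,"y":0,"z":0,"rx":0,"ry":0,"rz":0,"grip":-1},{"x":0,"y":0,"z":0,"rx":0,"ry":0,"rz":0,"grip":-1}]'

```text
time: 9.4
tool_pos: [0.4559, -0.1277, 0.0437]
tcp_rot: [[1.0, -0.0, -0.0], [-0.0, -1.0, -0.0], [-0.0, 0.0, -1.0]]
force: [-3.0, 0.2, 4.0]
finger_gap: 0.0373
grasp_force: 62.4
```

Call:
jog_arm --steps '[{"x":0,"y":0,"z":0,"rx":0,"ry":0,"rz":0,"grip":0.3},{"x":0,"y":0,"z":0,"rx":0,"ry":0,"rz":0,"grip":0.5},{"x":0,"y":0,"z":0,"rx":0,"ry":0,"rz":0,"grip":0.5},{"x":0,"y":0,"z":0,"rx":0,"ry":0,"rz":0,"grip":0.5},{"x":0,"y":0,"z":-0.02,"rx":0,"ry":0,"rz":0,"grip":0.5},{"x":0,"y":0,"z":-0.04,"rx":0,"ry":0,"rz":0,"grip":0.5},{"x":0,"y":0,"z":-0.04,"rx":0,"ry":0,"rz":0,"grip":0.7},{"x":0,"y":0,"z":0,"rx":0,"ry":0,"rz":0,"grip":0.75}]'

```text
time: 10.4
tool_pos: [0.4585, -0.1282, 0.1463]
tcp_rot: [[1.0, -0.0, 0.007], [-0.0, -1.0, -0.002], [0.007, 0.002, -1.0]]
force: [-0.1, -0.6, -1.5]
finger_gap: 0.0746
grasp_force: 0.0
```

```bash
python3 - <<'E'
from h import *
d=save('wrist','w6');s=d['s'];print(s['tool_pos'],s['force'],s['finger_gap'])
C=cloud(d)
print('gear',*circ(C,.458,-.128,.055,.025,.033)); print('hub',*circ(C,.458,-.128,.024,.036,.045))
E
```

```text
[ 0.45849171 -0.12822393  0.14628907] [-0.05936836 -0.61509888 -1.49423631] 0.07456455232091128
gear 5385 [ 457.2 -128.4] 43.9 ell [ 457.3 -128.3] [86.8 87.4] zmed 27.7
hub 864 [ 457.2 -128. ] 19.8 ell [ 457.3 -128.1] [38.8 38.9] zmed 38.9
```

Call:
jog_arm --steps '[{"x":0,"y":-0.05,"z":0,"rx":0,"ry":0,"rz":0,"grip":0.76},{"x":0,"y":-0.06,"z":0,"rx":0,"ry":0,"rz":0,"grip":0.76},{"x":0,"y":-0.06,"z":0,"rx":0,"ry":0,"rz":0,"grip":0.76},{"x":0.002,"y":-0.06,"z":0.02,"rx":0,"ry":0,"rz":0,"grip":0.76},{"x":0.002,"y":-0.04,"z":0.03,"rx":0,"ry":0,"rz":0,"grip":0.76},{"x":0.002,"y":-0.026,"z":0.02,"rx":0,"ry":0,"rz":0,"grip":0.76},{"x":0,"y":0,"z":0,"rx":0,"ry":0,"rz":0,"grip":0.76},{"x":0,"y":0,"z":0,"rx":0,"ry":0,"rz":0,"grip":0.76}]'

```text
time: 11.45
tool_pos: [0.4615, 0.1664, 0.0729]
tcp_rot: [[1.0, -0.001, -0.002], [-0.001, -1.0, -0.001], [-0.002, 0.001, -1.0]]
force: [0.3, -0.1, 0.0]
finger_gap: 0.0753
grasp_force: 0.0
```

```bash
python3 - <<'E'
from h import *
d=save('wrist','w7');s=d['s'];print(s['tool_pos'],s['force'],s['finger_gap'])
C=cloud(d)
print('ring',*circ(C,.462,.169,.037,.005,.015))
E
```

```text
[0.46146306 0.16643804 0.07289051] [ 0.30112064 -0.08246492  0.04877843] 0.07531634871925094
ring 1733 [462.3 169.2] 31.2 ell [462.5 169.2] [60.1 60.9] zmed 9.1
```

Call:
jog_arm --steps '[{"x":0.001,"y":-0.003,"z":0.02,"rx":0,"ry":0,"rz":0,"grip":0.76},{"x":0,"y":0,"z":0.02,"rx":0,"ry":0,"rz":0,"grip":0.76},{"x":0,"y":0,"z":0.015,"rx":0,"ry":0,"rz":0,"grip":0.76},{"x":0,"y":0,"z":0.005,"rx":0,"ry":0,"rz":0,"grip":0.76},{"x":0,"y":0,"z":0,"rx":0,"ry":0,"rz":0,"grip":0.76},{"x":0,"y":0,"z":0,"rx":0,"ry":0,"rz":0,"grip":0.7},{"x":0,"y":0,"z":0,"rx":0,"ry":0,"rz":0,"grip":0.7}]'

```text
time: 12.38
tool_pos: [0.4634, 0.1707, 0.014]
tcp_rot: [[1.0, -0.0, 0.001], [-0.0, -1.0, 0.0], [0.001, -0.0, -1.0]]
force: [-0.4, -0.3, -0.2]
finger_gap: 0.0727
grasp_force: 0.0
```

Call:
jog_arm --steps '[{"x":-0.001,"y":0.0015,"z":0.001,"rx":0,"ry":0,"rz":0,"grip":0.6},{"x":0,"y":0,"z":0,"rx":0,"ry":0,"rz":0,"grip":0.5},{"x":0,"y":0,"z":0,"rx":0,"ry":0,"rz":0,"grip":0},{"x":0,"y":0,"z":0,"rx":0,"ry":0,"rz":0,"grip":-1},{"x":0,"y":0,"z":0,"rx":0,"ry":0,"rz":0,"grip":-1},{"x":0,"y":0,"z":0,"rx":0,"ry":0,"rz":0,"grip":-1},{"x":0,"y":0,"z":0,"rx":0,"ry":0,"rz":0,"grip":-1}]'

```text
time: 13.25
tool_pos: [0.4619, 0.169, 0.0133]
tcp_rot: [[1.0, -0.0, -0.0], [-0.0, -1.0, -0.001], [-0.0, 0.001, -1.0]]
force: [-3.0, -1.9, 8.5]
finger_gap: 0.0584
grasp_force: 62.2
```

Call:
jog_arm --steps '[{"x":0,"y":0,"z":-0.01,"rx":0,"ry":0,"rz":0,"grip":-1},{"x":0,"y":0,"z":-0.02,"rx":0,"ry":0,"rz":0,"grip":-1},{"x":0,"y":0,"z":0,"rx":0,"ry":0,"rz":0,"grip":-1},{"x":0,"y":0,"z":0,"rx":0,"ry":0,"rz":0,"grip":-1}]'

```text
time: 13.75
tool_pos: [0.4617, 0.1688, 0.0422]
tcp_rot: [[1.0, -0.0, -0.0], [-0.0, -1.0, -0.0], [-0.0, 0.0, -1.0]]
force: [-0.1, -0.2, -0.4]
finger_gap: 0.0577
grasp_force: 64.2
```

```bash
python3 - <<'E'
from h import *
d=save('wrist','w8');s=d['s'];print(s['tool_pos'],s['force'],s['finger_gap'])
C=cloud(d);p=s['tool_pos']
print('ring',*circ(C,p[0],p[1],.035,p[2]-.015,p[2]+.002))
E
```

```text
[0.4617316  0.16881206 0.04223819] [-0.14916567 -0.22875215 -0.44365874] 0.05766335051318827
ring 4806 [465.1 168.8] 34.0 ell [463.2 168.2] [61.  66.9] zmed 37.6
```

View pics/w8.png

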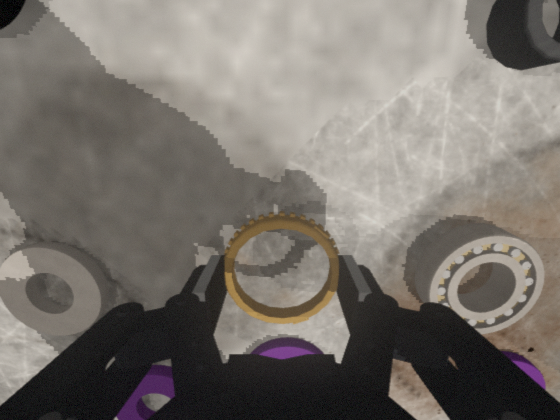

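The wrist view shows the ring held level between the fingers, centred at (281,270).

```bash
python3 - <<'E'
from h import *
d=load('w8');C=cloud(d);hsv=cv2.cvtColor(d['image'],cv2.COLOR_BGR2HSV);m=cv2.inRange(hsv,(12,90,40),(28,255,255))>0
m[330:]=0;m[:190]=0;m[:,:215]=0;m[:,350:]=0
P=C[m];print(np.round(np.percentile(P[:,2],[5,30,60,95])*1000,1))
q=P[P[:,2]>.036];q=(q[:,:2]*1000).astype(np.float32);print(len(q),cv2.minEnclosingCircle(q),cv2.fitEllipse(cv2.convexHull(q)))
A=np.c_[P[P[:,2]>.0365][:,:2],np.ones((P[:,2]>.0365).sum())];print(np.linalg.lstsq(A,P[P[:,2]>.0365][:,2],rcond=None)[0])
E
```

```text
[31.  35.7 37.9 39. ]
2866 ((485.1973876953125, 165.56619262695312), 53.056793212890625) ((482.89349365234375, 169.83792114257812), (62.63603973388672, 107.98895263671875), 93.33743286132812)
[ 0.18509438  0.00401638 -0.04781182]
```

```bash
python3 - <<'E'
from h import *
d=load('w8');C=cloud(d);hsv=cv2.cvtColor(d['image'],cv2.COLOR_BGR2HSV);m=cv2.inRange(hsv,(12,90,40),(28,255,255))>0
m[335:]=0;m[:190]=0;m[:,:215]=0;m[:,350:]=0
m&=(np.hypot(C[...,0]-.463,C[...,1]-.1685)<.034)&(C[...,2]>.025)&(C[...,2]<.042)
P=C[m]; a=np.degrees(np.arctan2(P[:,1]-.1685,P[:,0]-.463))
for t in range(-180,180,45):
    k=(a>=t)&(a<t+45);r=np.hypot(P[k,0]-.463,P[k,1]-.1685) if k.any() else 0
    if k.sum()>5: print(t,k.sum(),np.round(np.percentile(P[k,2],[50,90,97])*1000,1),np.round(np.percentile(r,[5,95])*1000,1))
q=(P[P[:,2]>.0365][:,:2]*1000).astype(np.float32);print(cv2.minEnclosingCircle(q),cv2.fitEllipse(cv2.convexHull(q)))
E
```

```text
-180 570 [37.  38.7 39. ] [25.5 29.6]
-135 433 [37.8 38.8 39. ] [25.4 28.9]
-90 388 [38.  38.8 39.3] [25.4 30.1]
-45 653 [37.4 38.7 39.1] [25.3 30.5]
0 655 [37.4 38.7 39.1] [25.5 30.6]
45 451 [37.8 38.8 39.2] [25.4 30.5]
90 451 [37.8 38.7 39.1] [25.5 29.3]
135 558 [36.8 38.6 38.9] [25.6 29.3]
((462.3977966308594, 168.26498413085938), 30.89225959777832) ((462.5911560058594, 168.52857971191406), (59.121604919433594, 60.71815490722656), 78.14834594726562)
```

Call:
jog_arm --steps '[{"x":0,"y":0,"z":-0.03,"rx":0,"ry":0,"rz":0,"grip":-1},{"x":0,"y":0.03,"z":-0.03,"rx":0,"ry":0,"rz":0,"grip":-1},{"x":-0.001,"y":0.05,"z":-0.01,"rx":0,"ry":0,"rz":0,"grip":-1},{"x":-0.001,"y":0.05,"z":0,"rx":0,"ry":0,"rz":0,"grip":-1},{"x":-0.001,"y":0.05,"z":0,"rx":0,"ry":0,"rz":0,"grip":-1},{"x":-0.001,"y":0.05,"z":0,"rx":0,"ry":0,"rz":0,"grip":-1},{"x":-0.001,"y":0.045,"z":0,"rx":0,"ry":0,"rz":0,"grip":-1},{"x":-0.001,"y":0.022,"z":0,"rx":0,"ry":0,"rz":0,"grip":-1}]'

```text
time: 14.8
tool_pos: [0.4549, -0.1308, 0.1117]
tcp_rot: [[1.0, -0.004, -0.002], [-0.004, -1.0, -0.0], [-0.002, 0.0, -1.0]]
force: [1.0, 1.1, -0.6]
finger_gap: 0.0578
grasp_force: 64.5
```

Call:
jog_arm --steps '[{"x":0,"y":0,"z":0,"rx":0,"ry":0,"rz":0,"grip":-1},{"x":0,"y":0,"z":0,"rx":0,"ry":0,"rz":0,"grip":-1},{"x":0,"y":0,"z":0,"rx":0,"ry":0,"rz":0,"grip":-1},{"x":0,"y":0,"z":0,"rx":0,"ry":0,"rz":0,"grip":-1}]'

```text
time: 15.3
tool_pos: [0.456, -0.1269, 0.1125]
tcp_rot: [[1.0, 0.002, 0.0], [0.002, -1.0, 0.0], [0.0, -0.0, -1.0]]
force: [0.5, 0.2, -1.1]
finger_gap: 0.0579
grasp_force: 64.5
```

```bash
python3 - <<'E'
from h import *
d=save('wrist','w9');s=d['s'];print(s['tool_pos'],s['force'],s['finger_gap'])
C=cloud(d);p=s['tool_pos']
print('ring',*circ(C,p[0]+.001,p[1],.033,p[2]-.008,p[2]+.0))
print('gear',*circ(C,.457,-.128,.055,.025,.033)); print('hub',*circ(C,.458,-.128,.024,.036,.045))
E
```

```text
[ 0.45604733 -0.12686838  0.11254411] [ 0.51596256  0.22373079 -1.14041769] 0.05787690868105788
ring 3464 [ 457.9 -126.8] 32.6 ell [ 457.1 -127.3] [60.  63.8] zmed 108.3
gear 6127 [ 457.2 -128.2] 44.0 ell [ 457.4 -128.2] [86.8 87.2] zmed 27.7
hub 795 [ 457.4 -128.1] 19.7 ell [ 457.5 -128.1] [38.8 38.9] zmed 38.8
```

Call:
jog_arm --steps '[{"x":0.0005,"y":0.001,"z":0.02,"rx":0,"ry":0,"rz":0,"grip":-1},{"x":0,"y":0,"z":0.02,"rx":0,"ry":0,"rz":0,"grip":-1},{"x":0,"y":0,"z":0.012,"rx":0,"ry":0,"rz":0,"grip":-1},{"x":0,"y":0,"z":0.005,"rx":0,"ry":0,"rz":0,"grip":-1},{"x":0,"y":0,"z":0.003,"rx":0,"ry":0,"rz":0,"grip":-1},{"x":0,"y":0,"z":0.003,"rx":0,"ry":0,"rz":0,"grip":-1},{"x":0,"y":0,"z":0.002,"rx":0,"ry":0,"rz":0,"grip":-1},{"x":0,"y":0,"z":0,"rx":0,"ry":0,"rz":0,"grip":-1}]'

```text
time: 16.35
tool_pos: [0.4564, -0.129, 0.0476]
tcp_rot: [[1.0, -0.0, 0.0], [-0.0, -1.0, -0.0], [0.0, 0.0, -1.0]]
force: [-0.5, -0.6, -0.2]
finger_gap: 0.0578
grasp_force: 64.5
```

Call:
jog_arm --steps '[{"x":0,"y":0,"z":0,"rx":0,"ry":0,"rz":0,"grip":-1},{"x":0,"y":0,"z":0.002,"rx":0,"ry":0,"rz":0,"grip":-1},{"x":0,"y":0,"z":0,"rx":0,"ry":0,"rz":0,"grip":-1},{"x":0,"y":0,"z":0,"rx":0,"ry":0,"rz":0,"grip":-1}]'

```text
time: 16.85
tool_pos: [0.4564, -0.1289, 0.0455]
tcp_rot: [[1.0, -0.0, -0.0], [-0.0, -1.0, -0.0], [-0.0, 0.0, -1.0]]
force: [1.0, -0.5, -0.6]
finger_gap: 0.0576
grasp_force: 64.5
```

Call:
jog_arm --steps '[{"x":0,"y":0,"z":0.001,"rx":0,"ry":0,"rz":0,"grip":-1},{"x":0,"y":0,"z":0.001,"rx":0,"ry":0,"rz":0,"grip":-1},{"x":0,"y":0,"z":0,"rx":0,"ry":0,"rz":0,"grip":-1},{"x":0,"y":0,"z":0,"rx":0,"ry":0,"rz":0,"grip":-1}]'

```text
time: 17.35
tool_pos: [0.4563, -0.1289, 0.0435]
tcp_rot: [[1.0, -0.0, -0.0], [-0.0, -1.0, -0.0], [-0.0, 0.0, -1.0]]
force: [0.4, 0.5, -1.0]
finger_gap: 0.0577
grasp_force: 64.5
```

Call:
jog_arm --steps '[{"x":0,"y":0,"z":0.001,"rx":0,"ry":0,"rz":0,"grip":-1},{"x":0,"y":0,"z":0,"rx":0,"ry":0,"rz":0,"grip":-1},{"x":0,"y":0,"z":0,"rx":0,"ry":0,"rz":0,"grip":-1}]'

```text
time: 17.73
tool_pos: [0.4565, -0.1289, 0.0433]
tcp_rot: [[1.0, -0.0, -0.0], [-0.0, -1.0, -0.001], [-0.0, 0.001, -1.0]]
force: [-2.3, 0.8, 7.2]
finger_gap: 0.0576
grasp_force: 65.4
```

Call:
jog_arm --steps '[{"x":0,"y":0,"z":0,"rx":0,"ry":0,"rz":0,"grip":0.6},{"x":0,"y":0,"z":0,"rx":0,"ry":0,"rz":0,"grip":0.8},{"x":0,"y":0,"z":0,"rx":0,"ry":0,"rz":0,"grip":0.88},{"x":0,"y":0,"z":-0.01,"rx":0,"ry":0,"rz":0,"grip":0.88},{"x":0,"y":0,"z":-0.03,"rx":0,"ry":0,"rz":0,"grip":0.88},{"x":0,"y":0,"z":-0.05,"rx":0,"ry":0,"rz":0,"grip":0.88},{"x":0,"y":0,"z":0,"rx":0,"ry":0,"rz":0,"grip":0.88}]'

```text
time: 18.6
tool_pos: [0.4596, -0.1295, 0.1366]
tcp_rot: [[1.0, -0.0, 0.009], [-0.0, -1.0, -0.003], [0.009, 0.003, -1.0]]
force: [0.6, 0.3, 0.7]
finger_gap: 0.0804
grasp_force: 0.0
```

```bash
python3 - <<'E'
from h import *
d=save('wrist','w10');s=d['s'];print(s['tool_pos'],s['force'],s['finger_gap'])
C=cloud(d)
print('gear',*circ(C,.457,-.128,.055,.025,.033)); print('ring+hub',*circ(C,.458,-.128,.034,.036,.045))
E
```

```text
[ 0.45964916 -0.12952144  0.13664054] [0.5884105  0.32213149 0.69968356] 0.08038461229130044
gear 4309 [ 457.4 -128.2] 43.8 ell [ 457.4 -128.3] [86.7 87.1] zmed 28.8
ring+hub 2162 [ 457.4 -129.4] 31.0 ell [ 457.4 -129.3] [60.1 60.4] zmed 39.1
```

View pics/w10.png

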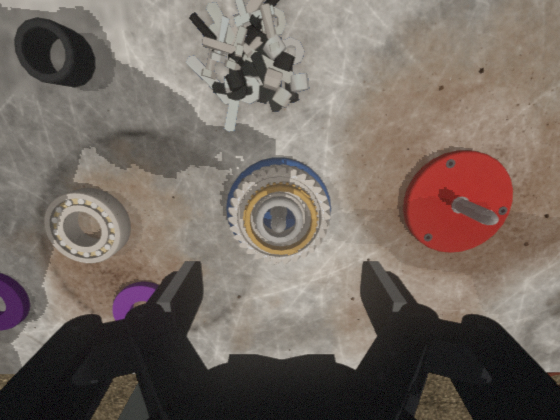

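Call:
jog_arm --steps '[{"x":0,"y":-0.05,"z":0,"rx":0,"ry":0,"rz":0,"grip":0.88},{"x":-0.003,"y":-0.06,"z":0,"rx":0,"ry":0,"rz":0,"grip":0.88},{"x":-0.003,"y":-0.06,"z":0,"rx":0,"ry":0,"rz":0,"grip":0.88},{"x":-0.003,"y":-0.06,"z":0,"rx":0,"ry":0,"rz":0,"grip":0.88},{"x":-0.003,"y":-0.06,"z":0,"rx":0,"ry":0,"rz":0,"grip":0.88},{"x":-0.004,"y":-0.06,"z":0,"rx":0,"ry":0,"rz":0,"grip":0.88},{"x":-0.004,"y":-0.06,"z":0,"rx":0,"ry":0,"rz":0,"grip":0.88},{"x":-0.004,"y":-0.034,"z":0.02,"rx":0,"ry":0,"rz":0,"grip":0.88}]'

```text
time: 19.65
tool_pos: [0.4318, 0.3192, 0.1126]
tcp_rot: [[1.0, 0.003, 0.001], [0.003, -1.0, 0.003], [0.001, -0.003, -1.0]]
force: [-0.2, -1.4, -0.5]
finger_gap: 0.0802
grasp_force: 0.0
```

Call:
jog_arm --steps '[{"x":0,"y":0,"z":0.03,"rx":0,"ry":0,"rz":0,"grip":0.88},{"x":0,"y":0,"z":0,"rx":0,"ry":0,"rz":0,"grip":0.88},{"x":0,"y":0,"z":0,"rx":0,"ry":0,"rz":0,"grip":0.88},{"x":0,"y":0,"z":0,"rx":0,"ry":0,"rz":0,"grip":0.88}]'

```text
time: 20.15
tool_pos: [0.4333, 0.3149, 0.0835]
tcp_rot: [[1.0, -0.001, 0.002], [-0.001, -1.0, 0.001], [0.002, -0.001, -1.0]]
force: [-0.5, -0.5, 0.1]
finger_gap: 0.0804
grasp_force: 0.0
```

```bash
python3 - <<'E'
from h import *
d=save('wrist','w11');s=d['s'];print(s['tool_pos'],s['force'],s['finger_gap'])
C=cloud(d)
print('washer',*circ(C,.4325,.3153,.04,.004,.014))
E
```

```text
[0.4333257  0.31488689 0.08349754] [-0.51041604 -0.46676962  0.13396757] 0.08036230529717547
washer 4570 [432.6 315.8] 32.6 ell [432.8 315.9] [64.5 64.8] zmed 8.4
```

The stack view shows the ring seated round the hub at (280,218), with the rod through the middle. Next the washer.

Call:
jog_arm --steps '[{"x":-0.0005,"y":-0.001,"z":0.03,"rx":0,"ry":0,"rz":0,"grip":0.88},{"x":0,"y":0,"z":0.025,"rx":0,"ry":0,"rz":0,"grip":0.88},{"x":0,"y":0,"z":0.01,"rx":0,"ry":0,"rz":0,"grip":0.88},{"x":0,"y":0,"z":0.006,"rx":0,"ry":0,"rz":0,"grip":0.88},{"x":0,"y":0,"z":0,"rx":0,"ry":0,"rz":0,"grip":0.8},{"x":0,"y":0,"z":0,"rx":0,"ry":0,"rz":0,"grip":0.8},{"x":0,"y":0,"z":0,"rx":0,"ry":0,"rz":0,"grip":0.75}]'

```text
time: 21.08
tool_pos: [0.4323, 0.3164, 0.0121]
tcp_rot: [[1.0, -0.0, 0.001], [-0.0, -1.0, 0.0], [0.001, -0.0, -1.0]]
force: [0.1, 0.1, 0.3]
finger_gap: 0.0743
grasp_force: 0.0
```

Call:
jog_arm --steps '[{"x":0,"y":0.0005,"z":0.001,"rx":0,"ry":0,"rz":0,"grip":0.65},{"x":0,"y":0,"z":0,"rx":0,"ry":0,"rz":0,"grip":0.55},{"x":0,"y":0,"z":0,"rx":0,"ry":0,"rz":0,"grip":0},{"x":0,"y":0,"z":0,"rx":0,"ry":0,"rz":0,"grip":-1},{"x":0,"y":0,"z":0,"rx":0,"ry":0,"rz":0,"grip":-1},{"x":0,"y":0,"z":0,"rx":0,"ry":0,"rz":0,"grip":-1}]'

```text
time: 21.82
tool_pos: [0.4321, 0.316, 0.0117]
tcp_rot: [[1.0, -0.0, 0.001], [-0.0, -1.0, -0.0], [0.001, 0.0, -1.0]]
force: [-1.9, -2.0, 10.2]
finger_gap: 0.0624
grasp_force: 62.8
```

Call:
jog_arm --steps '[{"x":0,"y":0,"z":-0.01,"rx":0,"ry":0,"rz":0,"grip":-1},{"x":0,"y":0,"z":-0.02,"rx":0,"ry":0,"rz":0,"grip":-1},{"x":0,"y":0,"z":0,"rx":0,"ry":0,"rz":0,"grip":-1},{"x":0,"y":0,"z":0,"rx":0,"ry":0,"rz":0,"grip":-1}]'

```text
time: 22.32
tool_pos: [0.432, 0.3153, 0.0406]
tcp_rot: [[1.0, -0.0, 0.0], [-0.0, -1.0, -0.0], [0.0, 0.0, -1.0]]
force: [0.4, -0.7, -0.6]
finger_gap: 0.062
grasp_force: 65.7
```

```bash
python3 - <<'E'
from h import *
d=save('wrist','w12');s=d['s'];print(s['tool_pos'],s['force'],s['finger_gap'])
C=cloud(d);p=s['tool_pos']
print('washer',*circ(C,p[0]+.001,p[1],.034,p[2]-.008,p[2]+.001))
k=(np.hypot(C[...,0]-p[0]-.001,C[...,1]-p[1])<.03)&(C[...,2]>p[2]-.012)&(C[...,2]<p[2]+.004);P=C[k];print(np.linalg.lstsq(np.c_[P[:,:2],np.ones(len(P))],P[:,2],rcond=None)[0])
E
```

```text
[0.4320376  0.31534031 0.0406234 ] [ 0.41277801 -0.7321727  -0.55836647] 0.062040601983987295
washer 9629 [433.  315.3] 33.9 ell [432.7 315.1] [64.8 66.8] zmed 37.2
[ 0.01400349 -0.00304565  0.03180269]
```

Call:
jog_arm --steps '[{"x":0,"y":0,"z":-0.03,"rx":0,"ry":0,"rz":0,"grip":-1},{"x":0.002,"y":0.03,"z":-0.03,"rx":0,"ry":0,"rz":0,"grip":-1},{"x":0.003,"y":0.05,"z":-0.015,"rx":0,"ry":0,"rz":0,"grip":-1},{"x":0.003,"y":0.055,"z":0,"rx":0,"ry":0,"rz":0,"grip":-1},{"x":0.003,"y":0.055,"z":0,"rx":0,"ry":0,"rz":0,"grip":-1},{"x":0.003,"y":0.055,"z":0,"rx":0,"ry":0,"rz":0,"grip":-1},{"x":0.003,"y":0.055,"z":0,"rx":0,"ry":0,"rz":0,"grip":-1},{"x":0.003,"y":0.055,"z":0,"rx":0,"ry":0,"rz":0,"grip":-1}]'

```text
time: 23.38
tool_pos: [0.4514, -0.0412, 0.1152]
tcp_rot: [[1.0, 0.0, -0.0], [0.0, -1.0, -0.0], [-0.0, 0.0, -1.0]]
force: [1.1, -0.1, -0.7]
finger_gap: 0.0622
grasp_force: 66.2
```

Call:
jog_arm --steps '[{"x":0.003,"y":0.05,"z":0,"rx":0,"ry":0,"rz":0,"grip":-1},{"x":0.002,"y":0.0385,"z":0,"rx":0,"ry":0,"rz":0,"grip":-1},{"x":0,"y":0,"z":0,"rx":0,"ry":0,"rz":0,"grip":-1},{"x":0,"y":0,"z":0,"rx":0,"ry":0,"rz":0,"grip":-1},{"x":0,"y":0,"z":0,"rx":0,"ry":0,"rz":0,"grip":-1},{"x":0,"y":0,"z":0,"rx":0,"ry":0,"rz":0,"grip":-1}]'

```text
time: 24.12
tool_pos: [0.4569, -0.1268, 0.1155]
tcp_rot: [[1.0, 0.002, -0.0], [0.002, -1.0, 0.0], [-0.0, -0.0, -1.0]]
force: [0.7, 0.3, -1.9]
finger_gap: 0.062
grasp_force: 66.2
```

Call:
jog_arm --steps '[{"x":0,"y":0.001,"z":0.02,"rx":0,"ry":0,"rz":0,"grip":-1},{"x":0,"y":0,"z":0.02,"rx":0,"ry":0,"rz":0,"grip":-1},{"x":0,"y":0,"z":0.012,"rx":0,"ry":0,"rz":0,"grip":-1},{"x":0,"y":0,"z":0.006,"rx":0,"ry":0,"rz":0,"grip":-1},{"x":0,"y":0,"z":0.003,"rx":0,"ry":0,"rz":0,"grip":-1},{"x":0,"y":0,"z":0,"rx":0,"ry":0,"rz":0,"grip":-1},{"x":0,"y":0,"z":0,"rx":0,"ry":0,"rz":0,"grip":-1}]'

```text
time: 25.0
tool_pos: [0.4573, -0.129, 0.055]
tcp_rot: [[1.0, -0.0, 0.001], [-0.0, -1.0, -0.0], [0.001, 0.0, -1.0]]
force: [0.9, -0.1, -1.8]
finger_gap: 0.0621
grasp_force: 66.2
```

Call:
jog_arm --steps '[{"x":0,"y":0,"z":0.001,"rx":0,"ry":0,"rz":0,"grip":-1},{"x":0,"y":0,"z":0.001,"rx":0,"ry":0,"rz":0,"grip":-1},{"x":0,"y":0,"z":0,"rx":0,"ry":0,"rz":0,"grip":-1},{"x":0,"y":0,"z":0,"rx":0,"ry":0,"rz":0,"grip":-1}]'

```text
time: 25.5
tool_pos: [0.4569, -0.1289, 0.0525]
tcp_rot: [[1.0, -0.0, 0.0], [-0.0, -1.0, -0.0], [0.0, 0.0, -1.0]]
force: [-0.3, 0.2, -1.6]
finger_gap: 0.0624
grasp_force: 66.2
```

Call:
jog_arm --steps '[{"x":0,"y":0,"z":0.001,"rx":0,"ry":0,"rz":0,"grip":-1},{"x":0,"y":0,"z":0,"rx":0,"ry":0,"rz":0,"grip":-1},{"x":0,"y":0,"z":0,"rx":0,"ry":0,"rz":0,"grip":-1}]'

```text
time: 25.88
tool_pos: [0.457, -0.129, 0.0518]
tcp_rot: [[1.0, -0.0, 0.0], [-0.0, -1.0, -0.0], [0.0, 0.0, -1.0]]
force: [-1.5, 0.4, 3.9]
finger_gap: 0.0626
grasp_force: 66.7
```

Call:
jog_arm --steps '[{"x":0,"y":0,"z":0,"rx":0,"ry":0,"rz":0,"grip":0.7},{"x":0,"y":0,"z":0,"rx":0,"ry":0,"rz":0,"grip":0.85},{"x":0,"y":0,"z":0,"rx":0,"ry":0,"rz":0,"grip":0.93},{"x":0,"y":0,"z":-0.01,"rx":0,"ry":0,"rz":0,"grip":0.93},{"x":0,"y":0,"z":-0.03,"rx":0,"ry":0,"rz":0,"grip":0.93},{"x":0,"y":0,"z":-0.04,"rx":0,"ry":0,"rz":0,"grip":0.93},{"x":0,"y":0,"z":0,"rx":0,"ry":0,"rz":0,"grip":0.93}]'

```text
time: 26.75
tool_pos: [0.4596, -0.1294, 0.135]
tcp_rot: [[1.0, -0.0, 0.007], [-0.0, -1.0, -0.003], [0.007, 0.003, -1.0]]
force: [-0.9, 0.2, -0.6]
finger_gap: 0.0823
grasp_force: 0.0
```

```bash
python3 - <<'E'
from h import *
d=save('wrist','w13');s=d['s'];print(s['tool_pos'],s['force'],s['finger_gap'])
C=cloud(d)
print('gear',*circ(C,.457,-.128,.055,.025,.033)); print('washer',*circ(C,.458,-.128,.038,.043,.053))
E
```

```text
[ 0.45960122 -0.1294264   0.13497324] [-0.94752778  0.23005037 -0.56385282] 0.082285408566054
gear 2415 [ 457.  -128.2] 44.0 ell [ 457.2 -128.3] [86.8 87.3] zmed 29.0
washer 4258 [ 457.6 -129.4] 32.7 ell [ 457.7 -129.4] [64.5 64.8] zmed 48.4
```

Call:
jog_arm --steps '[{"x":0,"y":-0.04,"z":0,"rx":0,"ry":0,"rz":0,"grip":0.93},{"x":-0.006,"y":-0.05,"z":0,"rx":0,"ry":0,"rz":0,"grip":0.93},{"x":-0.007,"y":-0.05,"z":0,"rx":0,"ry":0,"rz":0,"grip":0.93},{"x":0,"y":-0.036,"z":0.02,"rx":0,"ry":0,"rz":0,"grip":0.93},{"x":0,"y":0,"z":0.03,"rx":0,"ry":0,"rz":0,"grip":0.93},{"x":0,"y":0,"z":0,"rx":0,"ry":0,"rz":0,"grip":0.93},{"x":0,"y":0,"z":0,"rx":0,"ry":0,"rz":0,"grip":0.93},{"x":0,"y":0,"z":0,"rx":0,"ry":0,"rz":0,"grip":0.93}]'

```text
time: 27.8
tool_pos: [0.4447, 0.0466, 0.0824]
tcp_rot: [[1.0, -0.001, 0.002], [-0.001, -1.0, -0.0], [0.002, 0.0, -1.0]]
force: [-0.1, -0.3, 0.1]
finger_gap: 0.0824
grasp_force: 0.0
```

```bash
python3 - <<'E'
from h import *
d=save('wrist','w14');s=d['s'];print(s['tool_pos'],s['force'],s['finger_gap'])
C=cloud(d)
print('bearing',*circ(C,.4436,.0478,.04,.012,.025))
E
```

```text
[0.44468664 0.04657856 0.08236354] [-0.0640154  -0.27330055  0.11483708] 0.08239872653764725
bearing 5389 [443.6  47.9] 34.3 ell [443.7  48. ] [67.6 67.9] zmed 18.8
```

Call:
jog_arm --steps '[{"x":-0.001,"y":-0.0015,"z":0.03,"rx":0,"ry":0,"rz":0,"grip":0.93},{"x":0,"y":0,"z":0.025,"rx":0,"ry":0,"rz":0,"grip":0.93},{"x":0,"y":0,"z":0.01,"rx":0,"ry":0,"rz":0,"grip":0.93},{"x":0,"y":0,"z":0.003,"rx":0,"ry":0,"rz":0,"grip":0.93},{"x":0,"y":0,"z":0,"rx":0,"ry":0,"rz":0,"grip":0.85},{"x":0,"y":0,"z":0,"rx":0,"ry":0,"rz":0,"grip":0.8},{"x":0,"y":0,"z":0,"rx":0,"ry":0,"rz":0,"grip":0.75}]'

```text
time: 28.72
tool_pos: [0.4434, 0.0485, 0.014]
tcp_rot: [[1.0, -0.0, 0.001], [-0.0, -1.0, -0.0], [0.001, 0.0, -1.0]]
force: [0.6, -0.5, 0.3]
finger_gap: 0.0746
grasp_force: 0.0
```

Call:
jog_arm --steps '[{"x":0,"y":0,"z":0,"rx":0,"ry":0,"rz":0,"grip":0.65},{"x":0,"y":0,"z":0,"rx":0,"ry":0,"rz":0,"grip":0.5},{"x":0,"y":0,"z":0,"rx":0,"ry":0,"rz":0,"grip":0},{"x":0,"y":0,"z":0,"rx":0,"ry":0,"rz":0,"grip":-1},{"x":0,"y":0,"z":0,"rx":0,"ry":0,"rz":0,"grip":-1},{"x":0,"y":0,"z":0,"rx":0,"ry":0,"rz":0,"grip":-1}]'

```text
time: 29.48
tool_pos: [0.4431, 0.0484, 0.0143]
tcp_rot: [[1.0, -0.0, 0.0], [-0.0, -1.0, -0.001], [0.0, 0.001, -1.0]]
force: [-2.1, -1.0, 9.0]
finger_gap: 0.0663
grasp_force: 65.7
```

Call:
jog_arm --steps '[{"x":0,"y":0,"z":-0.01,"rx":0,"ry":0,"rz":0,"grip":-1},{"x":0,"y":0,"z":-0.02,"rx":0,"ry":0,"rz":0,"grip":-1},{"x":0,"y":0,"z":0,"rx":0,"ry":0,"rz":0,"grip":-1},{"x":0,"y":0,"z":0,"rx":0,"ry":0,"rz":0,"grip":-1}]'

```text
time: 29.98
tool_pos: [0.4425, 0.0483, 0.0431]
tcp_rot: [[1.0, -0.0, -0.001], [-0.0, -1.0, -0.0], [-0.001, 0.0, -1.0]]
force: [-0.5, 0.1, -2.0]
finger_gap: 0.066
grasp_force: 68.8
```

```bash
python3 - <<'E'
from h import *
d=save('wrist','w15');s=d['s'];print(s['tool_pos'],s['force'],s['finger_gap'])
C=cloud(d);p=s['tool_pos']
print('bearing',*circ(C,p[0]+.001,p[1],.035,p[2]-.002,p[2]+.012))
k=(np.hypot(C[...,0]-p[0]-.001,C[...,1]-p[1])<.03)&(C[...,2]>p[2]+.00)&(C[...,2]<p[2]+.012);P=C[k];print(np.linalg.lstsq(np.c_[P[:,:2],np.ones(len(P))],P[:,2],rcond=None)[0])
E
```

```text
[0.44246702 0.04828727 0.0431398 ] [-0.47720731  0.1224379  -2.02944249] 0.06603210649125249
bearing 11687 [443.5  48.3] 35.0 ell [443.4  48.1] [67.3 68.9] zmed 47.6
[0.00383377 0.00116082 0.04509182]
```

Call:
jog_arm --steps '[{"x":0,"y":0,"z":-0.03,"rx":0,"ry":0,"rz":0,"grip":-1},{"x":0,"y":0.01,"z":-0.04,"rx":0,"ry":0,"rz":0,"grip":-1},{"x":0.003,"y":0.05,"z":-0.007,"rx":0,"ry":0,"rz":0,"grip":-1},{"x":0.004,"y":0.055,"z":0,"rx":0,"ry":0,"rz":0,"grip":-1},{"x":0.004,"y":0.055,"z":0,"rx":0,"ry":0,"rz":0,"grip":-1},{"x":0.004,"y":0.055,"z":0,"rx":0,"ry":0,"rz":0,"grip":-1},{"x":0.003,"y":0.055,"z":0,"rx":0,"ry":0,"rz":0,"grip":-1},{"x":0.0025,"y":0.04,"z":0,"rx":0,"ry":0,"rz":0,"grip":-1}]'

```text
time: 31.02
tool_pos: [0.4623, -0.2741, 0.1194]
tcp_rot: [[1.0, -0.003, -0.002], [-0.003, -1.0, 0.0], [-0.002, -0.0, -1.0]]
force: [0.7, 2.1, -1.1]
finger_gap: 0.0661
grasp_force: 68.9
```

Call:
jog_arm --steps '[{"x":0,"y":0.02,"z":0,"rx":0,"ry":0,"rz":0,"grip":-1},{"x":0,"y":0,"z":0,"rx":0,"ry":0,"rz":0,"grip":-1},{"x":0,"y":0,"z":0,"rx":0,"ry":0,"rz":0,"grip":-1},{"x":0,"y":0,"z":0,"rx":0,"ry":0,"rz":0,"grip":-1}]'

```text
time: 31.52
tool_pos: [0.4637, -0.2893, 0.1206]
tcp_rot: [[1.0, 0.003, -0.0], [0.003, -1.0, 0.001], [-0.0, -0.001, -1.0]]
force: [0.9, -0.3, -2.8]
finger_gap: 0.066
grasp_force: 68.9
```

```bash
python3 - <<'E'
from h import *
d=save('wrist','w16');s=d['s'];print(s['tool_pos'],s['force'],s['finger_gap'])
C=cloud(d);p=s['tool_pos']
print('bearing',*circ(C,p[0]+.001,p[1],.035,p[2]-.002,p[2]+.012))
print('base',*circ(C,.464,-.2915,.06,.009,.015))
E
```

```text
[ 0.46374961 -0.28926991  0.12059713] [ 0.86075859 -0.34339028 -2.84004871] 0.06601717391246117
bearing 11652 [ 464.8 -289.3] 35.0 ell [ 464.7 -289.4] [67.2 69. ] zmed 125.0
base 5446 [ 464.1 -291.7] 47.9 ell [ 464.1 -291.5] [94.8 95. ] zmed 11.4
```

Call:
jog_arm --steps '[{"x":-0.0005,"y":0.0015,"z":0.025,"rx":0,"ry":0,"rz":0,"grip":-1},{"x":0,"y":0,"z":0.025,"rx":0,"ry":0,"rz":0,"grip":-1},{"x":0,"y":0,"z":0.02,"rx":0,"ry":0,"rz":0,"grip":-1},{"x":0,"y":0,"z":0.012,"rx":0,"ry":0,"rz":0,"grip":-1},{"x":0,"y":0,"z":0.006,"rx":0,"ry":0,"rz":0,"grip":-1},{"x":0,"y":0,"z":0.003,"rx":0,"ry":0,"rz":0,"grip":-1},{"x":0,"y":0,"z":0,"rx":0,"ry":0,"rz":0,"grip":-1},{"x":0,"y":0,"z":0,"rx":0,"ry":0,"rz":0,"grip":-1}]'

```text
time: 32.58
tool_pos: [0.4633, -0.2932, 0.0301]
tcp_rot: [[1.0, -0.0, 0.001], [-0.0, -1.0, -0.001], [0.001, 0.001, -1.0]]
force: [0.3, -0.9, -2.4]
finger_gap: 0.0662
grasp_force: 68.9
```

Call:
jog_arm --steps '[{"x":0,"y":0,"z":0.001,"rx":0,"ry":0,"rz":0,"grip":-1},{"x":0,"y":0,"z":0.001,"rx":0,"ry":0,"rz":0,"grip":-1},{"x":0,"y":0,"z":0,"rx":0,"ry":0,"rz":0,"grip":-1},{"x":0,"y":0,"z":0,"rx":0,"ry":0,"rz":0,"grip":-1}]'

```text
time: 33.08
tool_pos: [0.4629, -0.2929, 0.0275]
tcp_rot: [[1.0, -0.0, 0.0], [-0.0, -1.0, -0.0], [0.0, 0.0, -1.0]]
force: [0.2, -0.1, -3.4]
finger_gap: 0.0661
grasp_force: 68.9
```

Call:
jog_arm --steps '[{"x":0,"y":0,"z":0.001,"rx":0,"ry":0,"rz":0,"grip":-1},{"x":0,"y":0,"z":0.001,"rx":0,"ry":0,"rz":0,"grip":-1},{"x":0,"y":0,"z":0,"rx":0,"ry":0,"rz":0,"grip":-1},{"x":0,"y":0,"z":0,"rx":0,"ry":0,"rz":0,"grip":-1}]'

```text
time: 33.58
tool_pos: [0.463, -0.293, 0.0264]
tcp_rot: [[1.0, -0.0, -0.0], [-0.0, -1.0, -0.001], [-0.0, 0.001, -1.0]]
force: [-1.8, 1.1, 5.5]
finger_gap: 0.0661
grasp_force: 69.8
```

Call:
jog_arm --steps '[{"x":0,"y":0,"z":0,"rx":0,"ry":0,"rz":0,"grip":0.75},{"x":0,"y":0,"z":0,"rx":0,"ry":0,"rz":0,"grip":0.93},{"x":0,"y":0,"z":0,"rx":0,"ry":0,"rz":0,"grip":0.93},{"x":0,"y":0,"z":-0.01,"rx":0,"ry":0,"rz":0,"grip":0.93},{"x":0,"y":0,"z":-0.03,"rx":0,"ry":0,"rz":0,"grip":0.93},{"x":0,"y":0,"z":-0.05,"rx":0,"ry":0,"rz":0,"grip":0.93},{"x":0,"y":0,"z":-0.02,"rx":0,"ry":0,"rz":0,"grip":0.7},{"x":0,"y":0,"z":0,"rx":0,"ry":0,"rz":0,"grip":0.5}]'

```text
time: 34.58
tool_pos: [0.4642, -0.2936, 0.1378]
tcp_rot: [[1.0, -0.0, 0.004], [-0.0, -1.0, -0.003], [0.004, 0.003, -1.0]]
force: [-0.2, 0.1, 0.0]
finger_gap: 0.0641
grasp_force: 0.0
```

```bash
python3 - <<'E'
from h import *
d=save('wrist','w17');s=d['s'];print(s['tool_pos'],s['force'],s['finger_gap'])
C=cloud(d)
print('bearing',*circ(C,.464,-.292,.04,.027,.036))
E
```

```text
[ 0.46423674 -0.29363422  0.13784063] [-0.16363123  0.14244528  0.00191502] 0.06414589410559829
bearing 3558 [ 463.5 -293.3] 34.2 ell [ 463.6 -293.4] [67.6 67.9] zmed 31.0
```

Call:
jog_arm --steps '[{"x":0.01,"y":-0.04,"z":0,"rx":0,"ry":0,"rz":0,"grip":0.5},{"x":0.02,"y":-0.055,"z":0,"rx":0,"ry":0,"rz":0,"grip":0.5},{"x":0.02,"y":-0.055,"z":0,"rx":0,"ry":0,"rz":0,"grip":0.5},{"x":0.02,"y":-0.055,"z":0,"rx":0,"ry":0,"rz":0,"grip":0.5},{"x":0.02,"y":-0.055,"z":0,"rx":0,"ry":0,"rz":0,"grip":0.5},{"x":0.02,"y":-0.05,"z":0,"rx":0,"ry":0,"rz":0,"grip":0.5},{"x":0.011,"y":-0.026,"z":0.02,"rx":0,"ry":0,"rz":0,"grip":0.5},{"x":0,"y":0,"z":0.02,"rx":0,"ry":0,"rz":0,"grip":0.5}]'

```text
time: 35.62
tool_pos: [0.5834, 0.0465, 0.0937]
tcp_rot: [[1.0, 0.005, -0.002], [0.005, -1.0, 0.002], [-0.002, -0.002, -1.0]]
force: [0.7, -1.0, -0.4]
finger_gap: 0.0641
grasp_force: 0.0
```

Call:
jog_arm --steps '[{"x":0,"y":0,"z":0,"rx":0,"ry":0,"rz":0,"grip":0.5},{"x":0,"y":0,"z":0,"rx":0,"ry":0,"rz":0,"grip":0.5},{"x":0,"y":0,"z":0,"rx":0,"ry":0,"rz":0,"grip":0.5}]'

```text
time: 36.0
tool_pos: [0.5843, 0.0418, 0.0962]
tcp_rot: [[1.0, -0.002, 0.001], [-0.002, -1.0, -0.001], [0.001, 0.001, -1.0]]
force: [0.0, -0.2, -0.9]
finger_gap: 0.0644
grasp_force: 0.0
```

```bash
python3 - <<'E'
from h import *
d=save('wrist','w18');s=d['s'];print(s['tool_pos'],s['force'],s['finger_gap'])
C=cloud(d)
print('sleeve',*circ(C,.5845,.0432,.028,.022,.034))
E
```

```text
[0.58431515 0.0417695  0.09618756] [ 0.02434901 -0.22847211 -0.92777799] 0.06442665504828278
sleeve 1545 [584.9  43.3] 22.0 ell [585.1  43.2] [43.3 43.4] zmed 27.1
```

Call:
jog_arm --steps '[{"x":0.0005,"y":-0.001,"z":0.03,"rx":0,"ry":0,"rz":0,"grip":0.5},{"x":0,"y":0,"z":0.03,"rx":0,"ry":0,"rz":0,"grip":0.5},{"x":0,"y":0,"z":0.014,"rx":0,"ry":0,"rz":0,"grip":0.5},{"x":0,"y":0,"z":0,"rx":0,"ry":0,"rz":0,"grip":0.4},{"x":0,"y":0,"z":0,"rx":0,"ry":0,"rz":0,"grip":0.3},{"x":0,"y":0,"z":0,"rx":0,"ry":0,"rz":0,"grip":0.2}]'

```text
time: 36.8
tool_pos: [0.5854, 0.0442, 0.0227]
tcp_rot: [[1.0, -0.0, 0.002], [-0.0, -1.0, 0.0], [0.002, -0.0, -1.0]]
force: [-0.7, 0.1, -0.0]
finger_gap: 0.0512
grasp_force: 0.0
```

Call:
jog_arm --steps '[{"x":0,"y":0,"z":0,"rx":0,"ry":0,"rz":0,"grip":0.1},{"x":0,"y":0,"z":0,"rx":0,"ry":0,"rz":0,"grip":-0.2},{"x":0,"y":0,"z":0,"rx":0,"ry":0,"rz":0,"grip":-1},{"x":0,"y":0,"z":0,"rx":0,"ry":0,"rz":0,"grip":-1},{"x":0,"y":0,"z":0,"rx":0,"ry":0,"rz":0,"grip":-1},{"x":0,"y":0,"z":0,"rx":0,"ry":0,"rz":0,"grip":-1}]'

```text
time: 37.55
tool_pos: [0.585, 0.0441, 0.0226]
tcp_rot: [[1.0, -0.0, 0.001], [-0.0, -1.0, -0.001], [0.001, 0.001, -1.0]]
force: [-1.5, 0.7, 5.2]
finger_gap: 0.0426
grasp_force: 61.3
```

Call:
jog_arm --steps '[{"x":0,"y":0,"z":-0.01,"rx":0,"ry":0,"rz":0,"grip":-1},{"x":0,"y":0,"z":-0.02,"rx":0,"ry":0,"rz":0,"grip":-1},{"x":0,"y":0,"z":0,"rx":0,"ry":0,"rz":0,"grip":-1},{"x":0,"y":0,"z":0,"rx":0,"ry":0,"rz":0,"grip":-1}]'

```text
time: 38.05
tool_pos: [0.5844, 0.0439, 0.0517]
tcp_rot: [[1.0, -0.0, 0.0], [-0.0, -1.0, -0.0], [0.0, 0.0, -1.0]]
force: [-0.0, 0.1, -2.0]
finger_gap: 0.042
grasp_force: 61.1
```

```bash
python3 - <<'E'
from h import *
d=save('wrist','w19');s=d['s'];print(s['tool_pos'],s['force'],s['finger_gap'])
C=cloud(d);p=s['tool_pos']
print('sleeve',*circ(C,p[0]+.001,p[1],.0235,p[2]+.0,p[2]+.012))
E
```

```text
[0.58439431 0.04388032 0.05173212] [-0.0424505   0.0749534  -1.99747181] 0.041953589179049434
sleeve 3663 [585.5  43.9] 23.4 ell [585.   43.8] [43.3 46.5] zmed 56.2
```

Call:
jog_arm --steps '[{"x":0,"y":0,"z":-0.03,"rx":0,"ry":0,"rz":0,"grip":-1},{"x":0,"y":0.01,"z":-0.04,"rx":0,"ry":0,"rz":0,"grip":-1},{"x":-0.02,"y":0.05,"z":-0.005,"rx":0,"ry":0,"rz":0,"grip":-1},{"x":-0.02,"y":0.055,"z":0,"rx":0,"ry":0,"rz":0,"grip":-1},{"x":-0.02,"y":0.055,"z":0,"rx":0,"ry":0,"rz":0,"grip":-1},{"x":-0.02,"y":0.055,"z":0,"rx":0,"ry":0,"rz":0,"grip":-1},{"x":-0.02,"y":0.055,"z":0,"rx":0,"ry":0,"rz":0,"grip":-1},{"x":-0.015,"y":0.04,"z":0,"rx":0,"ry":0,"rz":0,"grip":-1}]'

```text
time: 39.1
tool_pos: [0.4674, -0.2787, 0.1259]
tcp_rot: [[1.0, -0.003, -0.001], [-0.003, -1.0, -0.0], [-0.001, 0.0, -1.0]]
force: [1.4, 0.3, -1.8]
finger_gap: 0.0424
grasp_force: 61.4
```

Call:
jog_arm --steps '[{"x":-0.006,"y":0.016,"z":0,"rx":0,"ry":0,"rz":0,"grip":-1},{"x":0,"y":0,"z":0,"rx":0,"ry":0,"rz":0,"grip":-1},{"x":0,"y":0,"z":0,"rx":0,"ry":0,"rz":0,"grip":-1},{"x":0,"y":0,"z":0,"rx":0,"ry":0,"rz":0,"grip":-1},{"x":0,"y":0,"z":0,"rx":0,"ry":0,"rz":0,"grip":-1}]'

```text
time: 39.72
tool_pos: [0.464, -0.2907, 0.1266]
tcp_rot: [[1.0, 0.002, 0.0], [0.002, -1.0, 0.0], [0.0, -0.0, -1.0]]
force: [-1.0, 0.2, -2.7]
finger_gap: 0.0424
grasp_force: 61.4
```

Lowering from 126.6 mm to about 57 mm, then creeping down to contact.

Call:
jog_arm --steps '[{"x":-0.001,"y":0.001,"z":0.02,"rx":0,"ry":0,"rz":0,"grip":-1},{"x":0,"y":0,"z":0.02,"rx":0,"ry":0,"rz":0,"grip":-1},{"x":0,"y":0,"z":0.015,"rx":0,"ry":0,"rz":0,"grip":-1},{"x":0,"y":0,"z":0.008,"rx":0,"ry":0,"rz":0,"grip":-1},{"x":0,"y":0,"z":0.004,"rx":0,"ry":0,"rz":0,"grip":-1},{"x":0,"y":0,"z":0.002,"rx":0,"ry":0,"rz":0,"grip":-1},{"x":0,"y":0,"z":0,"rx":0,"ry":0,"rz":0,"grip":-1},{"x":0,"y":0,"z":0,"rx":0,"ry":0,"rz":0,"grip":-1}]'

```text
time: 40.72
tool_pos: [0.4627, -0.2931, 0.058]
tcp_rot: [[1.0, -0.0, 0.001], [-0.0, -1.0, -0.001], [0.001, 0.001, -1.0]]
force: [0.4, -0.3, -0.5]
finger_gap: 0.0421
grasp_force: 61.4
```

Call:
jog_arm --steps '[{"x":0,"y":0,"z":0.001,"rx":0,"ry":0,"rz":0,"grip":-1},{"x":0,"y":0,"z":0.001,"rx":0,"ry":0,"rz":0,"grip":-1},{"x":0,"y":0,"z":0,"rx":0,"ry":0,"rz":0,"grip":-1},{"x":0,"y":0,"z":0,"rx":0,"ry":0,"rz":0,"grip":-1}]'

```text
time: 41.22
tool_pos: [0.4624, -0.293, 0.0555]
tcp_rot: [[1.0, -0.0, -0.0], [-0.0, -1.0, -0.0], [-0.0, 0.0, -1.0]]
force: [-0.4, 0.8, -1.9]
finger_gap: 0.0428
grasp_force: 61.4
```

Call:
jog_arm --steps '[{"x":0,"y":0,"z":0.001,"rx":0,"ry":0,"rz":0,"grip":-1},{"x":0,"y":0,"z":0.0005,"rx":0,"ry":0,"rz":0,"grip":-1},{"x":0,"y":0,"z":0,"rx":0,"ry":0,"rz":0,"grip":-1},{"x":0,"y":0,"z":0,"rx":0,"ry":0,"rz":0,"grip":-1}]'

```text
time: 41.72
tool_pos: [0.4625, -0.293, 0.0546]
tcp_rot: [[1.0, -0.0, 0.0], [-0.0, -1.0, -0.0], [0.0, 0.0, -1.0]]
force: [-1.6, 1.3, 6.3]
finger_gap: 0.0426
grasp_force: 62.0
```

Call:
jog_arm --steps '[{"x":0,"y":0,"z":0,"rx":0,"ry":0,"rz":0,"grip":0.2},{"x":0,"y":0,"z":0,"rx":0,"ry":0,"rz":0,"grip":0.5},{"x":0,"y":0,"z":0,"rx":0,"ry":0,"rz":0,"grip":0.6},{"x":0,"y":0,"z":-0.01,"rx":0,"ry":0,"rz":0,"grip":0.6},{"x":0,"y":0,"z":-0.03,"rx":0,"ry":0,"rz":0,"grip":0.6},{"x":0,"y":0,"z":-0.05,"rx":0,"ry":0,"rz":0,"grip":0.6},{"x":0,"y":0,"z":-0.05,"rx":0,"ry":0,"rz":0,"grip":0.6},{"x":0,"y":0,"z":0,"rx":0,"ry":0,"rz":0,"grip":0.6}]'

```text
time: 42.72
tool_pos: [0.4654, -0.2942, 0.1992]
tcp_rot: [[1.0, -0.0, 0.008], [-0.0, -1.0, -0.006], [0.008, 0.006, -1.0]]
force: [0.5, 1.0, 0.0]
finger_gap: 0.0687
grasp_force: 0.0
```

Call:
jog_arm --steps '[{"x":0,"y":0,"z":0,"rx":0,"ry":0,"rz":0,"grip":0.6},{"x":0,"y":0,"z":0,"rx":0,"ry":0,"rz":0,"grip":0.6},{"x":0,"y":0,"z":0,"rx":0,"ry":0,"rz":0,"grip":0.6}]'

```text
time: 43.1
tool_pos: [0.4617, -0.2926, 0.1929]
tcp_rot: [[1.0, 0.0, -0.002], [0.0, -1.0, 0.001], [-0.002, -0.001, -1.0]]
force: [0.5, 0.6, -0.8]
finger_gap: 0.0686
grasp_force: 0.0
```

```bash
python3 - <<'E'
from h import *
d=save('wrist','w20');s=d['s'];print(s['tool_pos'],s['force'],s['finger_gap'])
C=cloud(d)
print('sleeve',*circ(C,.4635,-.2925,.027,.055,.065));print('bearing',*circ(C,.4635,-.2925,.04,.025,.036))
print('washer',*circ(C,.4575,-.1285,.038,.043,.053));print('gear',*circ(C,.4575,-.1285,.05,.025,.033))
E
```

```text
[ 0.46171253 -0.29255893  0.19285035] [ 0.50360616  0.58133282 -0.80851976] 0.06858216332854408
sleeve 953 [ 462.5 -293.4] 21.9 ell [ 462.6 -293.4] [43.2 43.4] zmed 59.1
bearing 1651 [ 463.4 -293.5] 34.1 ell [ 463.6 -293.6] [67.4 67.9] zmed 30.8
washer 3002 [ 457.6 -129.9] 33.1 ell [ 457.6 -129.8] [64.5 65.4] zmed 48.2
gear 1680 [ 456.9 -129.1] 44.0 ell [ 456.9 -128.7] [86.6 87.7] zmed 28.8
```

View pics/w20.png

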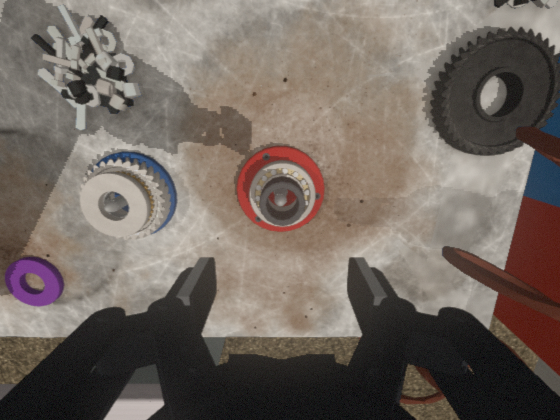

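The wrist view shows both stacks complete: blue at (120,200) with the washer on top, and red at (282,195) with the sleeve standing on the bearing. The heights and centres are in tolerance and the gripper is clear, so I'm handing in.

```bash
python3 -c "
from station import ctrl
print(ctrl.sign_off())"
```

```text
the job is handed in; nothing more can be done
None
```

I threaded both kits in order and handed the job in at about 43 s. My last wrist measurements put every part I could see within the tolerances. The brass synchro ring is hidden under the washer; I measured it seated before the washer went on. The judge's result was not shown.

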